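# Battery change-over and charger drawer

### The job

Change the battery in the field power unit: slide its thumb latch sideways so that the sprung cover flies open, lift out the spent pack, fit the charged pack that waits in the charger's drawer, and press the cover down until the latch catches it. Put every spent pack, the one from the unit and all those on the bench, into the drawer, one flat in each bay, then push the drawer gently all the way home until it seats at its detent. Set the packs down rather than dropping them, and leave everything else on the bench where it is.

Things in the scene. Friction and masses are not known exactly. Their poses are not given: they have to be found in the camera images.
- latch (a joint): Thumb latch of the power unit (m): 0 = caught position, where its spring (2 N, rising to 5.5 N) brings it back; 0.014 = fully across. It slides along the +y axis of unit_well. The cover is released somewhere between 0.004 and 0.010; after that the latch may be let go.
- latch_top (a point): Centre of the top of the latch's black ribbed thumb piece, 20 mm (unit x) x 26 mm (unit y) x 14 mm high, which rides 2.5 mm above the unit's deck (top 16.5 mm above the deck), on the robot's side of the cover, 45 mm in front of its free end; 50 mm of free deck on each side of it. Moves with the latch.
- cover (a joint): Angle of the power unit's cover (rad): 0 = shut, 1.75 = fully open (leaning back a little past upright). A spring throws it open and holds it open (0.30 N m when shut, 0.09 N m when open). When it is pressed right down to 0 (up to about 6 N at its free end) the latch moves aside by itself and catches it; it then stays at 0.00 to 0.02.
- cover_hinge (a point): Point on the cover's hinge line, in the middle of its width, 2 mm above the unit's deck. The hinge line runs along the y axis of unit_well, 64 mm on its +x side.
- cover_edge (a point): Middle of the outer (upper) edge at the free end of the cover; moves with it. The cover is a hood open below, 126 mm long from hinge line to free end, 72 mm wide, 36 mm high; its flat outer face lies 36 mm from the plane through the hinge line and its rim. Shut, this point is 126 mm to the unit's -x and 36 mm above the hinge.
- unit_well (a point): Centre of the floor of the power unit's pack well: 110 mm (x) x 58 mm (y), 45 mm deep; a pack's body is flush with the deck in it, its rib stands out. z up, +x towards the hinge, away from the latch. The grey unit (fixed) reaches from 150 mm on -x to 85 mm on +x and 65 mm to either side (carrying bars to 75 mm); deck 80 mm, well floor 35 mm above the table.
- drawer (a joint): How far the charger's drawer is open (m): 0 = fully home, 0.17 = fully open. It slides stiffly (1 N); about 13 to 6 mm before home a spring detent resists with about 5 N, past it the drawer is drawn home and held.
- drawer_handle (a point): Middle of the drawer's bar handle, a horizontal aluminium rod 10 mm thick and 110 mm long across the drawer (y), its axis 23 mm in front of the drawer's front panel, 88 mm above the table. The front panel is 100 mm high (12 to 112 mm above the table). Moves with the drawer.
- drawer_floor (a point): Centre of the drawer's inside floor, 32 mm above the table; moves with the drawer. +x: the way the drawer goes home, z up. Four bays, centred at x = 0 and y = -93, -31, +31, +93 mm (bays 1 to 4), each for one pack lengthwise: 110 (x) x 58 mm (y) inside, 26 mm high walls 4 mm thick. Front panel's inner face at x = -57 mm. Front face of the charger's case (fixed, 135 mm high) at x = drawer opening - 71 mm.
- unit_pack: Battery pack, 0.4 kg: dark box 100 (its x) x 48 (y) x 45 mm high (z up), with an upright black grip rib centred on top, 60 (x) x 16 (y) x 28 mm high, to lift it by (fingers closing along y); the same either way round. Origin: centre of its underside. This one is spent; at the start it lies in the well of the power unit under the cover.
- spent1: Battery pack, 0.4 kg: dark box 100 (its x) x 48 (y) x 45 mm high (z up), with an upright black grip rib centred on top, 60 (x) x 16 (y) x 28 mm high, to lift it by (fingers closing along y); the same either way round. Origin: centre of its underside. Spent; stands on the bench between the unit and the charger. One to three of spent1 to spent3 are present.
- spent2: Battery pack, 0.4 kg: dark box 100 (its x) x 48 (y) x 45 mm high (z up), with an upright black grip rib centred on top, 60 (x) x 16 (y) x 28 mm high, to lift it by (fingers closing along y); the same either way round. Origin: centre of its underside. Spent; stands on the bench between the unit and the charger. One to three of spent1 to spent3 are present.
- spent3: Battery pack, 0.4 kg: dark box 100 (its x) x 48 (y) x 45 mm high (z up), with an upright black grip rib centred on top, 60 (x) x 16 (y) x 28 mm high, to lift it by (fingers closing along y); the same either way round. Origin: centre of its underside. Spent; stands on the bench between the unit and the charger. One to three of spent1 to spent3 are present.
- charged1: Battery pack, 0.4 kg: dark box 100 (its x) x 48 (y) x 45 mm high (z up), with an upright black grip rib centred on top, 60 (x) x 16 (y) x 28 mm high, to lift it by (fingers closing along y); the same either way round. Origin: centre of its underside. Charged; stands in bay 1 of the drawer at the start. Exactly one of charged1 to charged4 is present.
- charged2: Battery pack, 0.4 kg: dark box 100 (its x) x 48 (y) x 45 mm high (z up), with an upright black grip rib centred on top, 60 (x) x 16 (y) x 28 mm high, to lift it by (fingers closing along y); the same either way round. Origin: centre of its underside. Charged; stands in bay 2 of the drawer at the start. Exactly one of charged1 to charged4 is present.
- charged3: Battery pack, 0.4 kg: dark box 100 (its x) x 48 (y) x 45 mm high (z up), with an upright black grip rib centred on top, 60 (x) x 16 (y) x 28 mm high, to lift it by (fingers closing along y); the same either way round. Origin: centre of its underside. Charged; stands in bay 3 of the drawer at the start. Exactly one of charged1 to charged4 is present.
- charged4: Battery pack, 0.4 kg: dark box 100 (its x) x 48 (y) x 45 mm high (z up), with an upright black grip rib centred on top, 60 (x) x 16 (y) x 28 mm high, to lift it by (fingers closing along y); the same either way round. Origin: centre of its underside. Charged; stands in bay 4 of the drawer at the start. Exactly one of charged1 to charged4 is present.
- tester: Bystander: handheld meter, 66 x 125 x 30 mm, lying on the bench. Origin: centre of its underside.
- tape_roll: Bystander: roll of tape, 90 mm across, 24 mm high, lying flat. Origin: centre of its underside.
- screwdriver: Bystander: screwdriver 190 mm long lying on the bench, origin in its middle at the bench.
- cleaner_can: Bystander: spray can, 60 mm across, 155 mm high, standing behind the power unit. Origin: centre of its underside.
- caps_bin: Bystander: open grey bin 120 x 100 x 60 mm to the right of the power unit. Origin: centre of its underside.
- glove_box: Bystander: carton 200 x 110 x 70 mm to the left of the charger. Origin: centre of its underside.
Not all that is in view belongs to the job. Leave any blue or brown look-alike of the charged2 alone.

How it is judged:
On the way, in this order (a step that is already met when the one before it is completed fails the run):
1. the unit's cover is released and stands open (value of joint cover above 1.3 rad), for 0.2 s.
2. the charged pack is seated in the unit's well, with the cover still open (x of charged1 in the frame of unit_well between -0.009 and 0.009 m and y of charged1 in the frame of unit_well between -0.009 and 0.009 m and z of charged1 in the frame of unit_well between -0.006 and 0.006 m and angle between the x axis of each of charged1, charged2, charged3, charged4 and the x axis of unit_well, either way round below 0.15 rad and angle between each of charged1, charged2, charged3, charged4's own z axis and vertical below 0.12 rad and linear speed of each of charged1, charged2, charged3, charged4 below 0.02 m/s and x of charged2 in the frame of unit_well between -0.009 and 0.009 m and y of charged2 in the frame of unit_well between -0.009 and 0.009 m and z of charged2 in the frame of unit_well between -0.006 and 0.006 m and x of charged3 in the frame of unit_well between -0.009 and 0.009 m and y of charged3 in the frame of unit_well between -0.009 and 0.009 m and z of charged3 in the frame of unit_well between -0.006 and 0.006 m and x of charged4 in the frame of unit_well between -0.009 and 0.009 m and y of charged4 in the frame of unit_well between -0.009 and 0.009 m and z of charged4 in the frame of unit_well between -0.006 and 0.006 m and value of joint cover above 0.8 rad), for 0.2 s.
At the end, for the whole second after the job is handed in: Every spent pack flat in a drawer bay (base within 6 mm of the floor, 9 mm of the middle lengthwise, square to 0.15 rad), the charged pack likewise in the unit's well, all at rest; cover under 0.035 rad, latch within 4 mm of caught, drawer within 4 mm of home (x of unit_pack in the frame of drawer_floor between -0.009 and 0.009 m and y of unit_pack in the frame of drawer_floor between -0.105 and 0.105 m and z of unit_pack in the frame of drawer_floor between -0.006 and 0.006 m and angle between the x axis of each of unit_pack, spent1, spent2, spent3 and the x axis of drawer_floor, either way round below 0.15 rad and angle between each of unit_pack, spent1, spent2, spent3, charged1, charged2, charged3, charged4's own z axis and vertical below 0.12 rad and linear speed of each of unit_pack, spent1, spent2, spent3, charged1, charged2, charged3, charged4 below 0.02 m/s and x of spent1 in the frame of drawer_floor between -0.009 and 0.009 m and y of spent1 in the frame of drawer_floor between -0.105 and 0.105 m and z of spent1 in the frame of drawer_floor between -0.006 and 0.006 m and x of spent2 in the frame of drawer_floor between -0.009 and 0.009 m and y of spent2 in the frame of drawer_floor between -0.105 and 0.105 m and z of spent2 in the frame of drawer_floor between -0.006 and 0.006 m and x of spent3 in the frame of drawer_floor between -0.009 and 0.009 m and y of spent3 in the frame of drawer_floor between -0.105 and 0.105 m and z of spent3 in the frame of drawer_floor between -0.006 and 0.006 m and x of charged1 in the frame of unit_well between -0.009 and 0.009 m and y of charged1 in the frame of unit_well between -0.009 and 0.009 m and z of charged1 in the frame of unit_well between -0.006 and 0.006 m and angle between the x axis of each of charged1, charged2, charged3, charged4 and the x axis of unit_well, either way round below 0.15 rad and x of charged2 in the frame of unit_well between -0.009 and 0.009 m and y of charged2 in the frame of unit_well between -0.009 and 0.009 m and z of charged2 in the frame of unit_well between -0.006 and 0.006 m and x of charged3 in the frame of unit_well between -0.009 and 0.009 m and y of charged3 in the frame of unit_well between -0.009 and 0.009 m and z of charged3 in the frame of unit_well between -0.006 and 0.006 m and x of charged4 in the frame of unit_well between -0.009 and 0.009 m and y of charged4 in the frame of unit_well between -0.009 and 0.009 m and z of charged4 in the frame of unit_well between -0.006 and 0.006 m and value of joint each of drawer, latch below 0.004 m and value of joint cover below 0.035 rad); the robot touches nothing.
It fails at once if a bystander is moved more than 30 mm (distance of any of tester, tape_roll, screwdriver, cleaner_can, caps_bin, glove_box from where it was at the start of the episode above 0.03 m).
It fails at once if the drawer is slammed (faster than 0.5 m/s) (velocity of joint drawer below -0.5 m/s).
It fails at once if a pack is dropped: it falls free of the fingers faster than 1.3 m/s ((linear speed of unit_pack above 1.3 m/s and contact force between the fingers and unit_pack below 0.1 N) or (linear speed of spent1 above 1.3 m/s and contact force between the fingers and spent1 below 0.1 N) or (linear speed of spent2 above 1.3 m/s and contact force between the fingers and spent2 below 0.1 N) or (linear speed of spent3 above 1.3 m/s and contact force between the fingers and spent3 below 0.1 N) or (linear speed of charged1 above 1.3 m/s and contact force between the fingers and charged1 below 0.1 N) or (linear speed of charged2 above 1.3 m/s and contact force between the fingers and charged2 below 0.1 N) or (linear speed of charged3 above 1.3 m/s and contact force between the fingers and charged3 below 0.1 N) or (linear speed of charged4 above 1.3 m/s and contact force between the fingers and charged4 below 0.1 N)).
Of spent1, spent2, spent3 only 1 to 3 are there at a start; the rules pass over those that are not, and their reading is None.
Of charged1, charged2, charged3, charged4 only 1 to 1 are there at a start; the rules pass over those that are not, and their reading is None.
At some moment in a run one of spent1, spent2, spent3 may be knocked a few centimetres aside while the robot is not near it.
It also fails if it takes over 210 s, if anything falls off the work surface, if the arm or the gripper's body presses on something with over 40 N, if the wrist force passes 120 N, or if a joint passes its speed limit or range.

### The arm

A 7-joint arm with a two-finger parallel gripper is mounted at the origin on the work surface. World frame = base frame: x ahead of the robot, y to its left, z up, the work surface at z = 0. Lengths are in m, angles in rad, forces in N, time in s.
With the tool pointing down it reaches from about 0.35 to 0.9 m from the base axis. Payload 8.1 kg.
Tool frame: the origin (TCP) lies at the centre of the arm's flange, where the gripper is bolted on; the fingertips stand 178 mm ahead of it and the grasp point (between the pads) lies 159 mm ahead of it; z points along the fingers, y is the direction in which the jaws open and shut (so a half turn about z gives the same grasp; the last joint's range is limited). The gripper opens to 92 mm and grips with 3 to 60 N. Pads are 19 mm wide; open, the fingers measure 130 mm over their backs; the gripper's body (75 mm by 190 mm) begins 47 mm behind the grasp point.
Start: joints at [-1.445, 0.434, 0.025, 1.573, -0.012, 1.134, -0.075], TCP at [0.142, 0.609, 0.405] pointing down, gripper open.
Joint ranges: [-2.62, 2.62], [-0.44, 2.09], [-1.27, 1.32], [0.08, 2.57], [-1.32, 4.46], [0.12, 2], [-2.74, 2.74]. Speed limits (rad/s): [2.22, 2.22, 3.01, 3.01, 3.14, 3.14, 3.14].

### API

Orientations are given as a rotation vector (axis times angle).
In Python, from cell import arm gives the robot as it stands. The module is installed in compiled form; this text tells all that it offers.
- The arm moves only by the tool move_arm, never from a script. Its argument "steps" is a list of rows, each a list of 4 numbers: the shift along the tool's x, y, z in mm, then the turn about the tool's z in rad. In form: [[x, y, z, twist], ...]. A call has 1 to 20 rows; each row is the pose to reach, as a shift and turn from the pose commanded when the call began, along the tool's axes at that moment; what a row does not reach only later rows make up. A row lasts 1/8 s, in which the tool goes at most 62.5 mm and 10.7 degrees, less where a joint would pass 70% of its speed; a pose out of reach is approached as far as the arm can. A call with a gripper value outside its range is refused whole. "grip" is the finger opening in mm, from 0 to 91.8, set as the call begins (left out, the last holds). The fingers move at their own pace and stop on an object; "grip_force" is the grip in N (left out, the last holds). Time passes only in rows, so rows that repeat a pose let the fingers close. It gives the time, the measured TCP pose, the force and the opening at its end, in the units of the state.
- arm.observe(): the state, without advancing time (a new reading comes with each control period).
- arm.get_image(name): name is "scene" or "top" or "wrist"; returns the picture (480x640x3 uint8, red, green, blue); there is no depth.
- arm.camera_info(name): a dict with "mtx" (3x3 intrinsics, pixels), "pose" (4x4, takes a point from camera to world coordinates); the wrist camera has in their place "T_tool_cam" (4x4, takes a point from camera to tool coordinates, whose origin is the TCP and whose axes are the flange's). Camera axes: x right, y down, z forward; pixel columns grow to the right and rows downward; lengths in m; the calibration is good to about 2 mm. A picture is of the moment at which its call begins: read the wrist's pose just before it. camera_info takes no time and is no camera call.
- arm.sign_off(): hands the job in, once; it reports no verdict.
The state is a dict: "clock": time; "joints": joint angles; "dq": joint speeds; "joint_efforts": joint torques, N m; "position": TCP position; "ee_rot": TCP orientation; "force": force on the tool from outside, world axes, zero at the start; "ft_torque": the same for the moment, N m; "width": opening from 0.0 (shut) to 1.0 (fully open).
Only numpy, scipy, OpenCV 4.12 (cv2) and the standard library are available. Lean on these libraries where they do the work, as an engineer would, in place of code of your own. Each camera call takes 0.05 s, during which the arm holds its last target.

## Working session

There is one attempt and no reset: what is moved stays moved. The work goes in short steps, Python scripts to look and compute and a tool call to move; the robot and the scene stay as the last step left them, time stands still between calls to the robot, and variables do not carry over. Pictures are saved under pics/ and viewed, and the job is handed in when it is done.

Besides the shell and the picture viewer there is one more tool, called after "Emit:" in YAML: its name, and indented under it one key for each argument. move_arm: Moves the arm, as the interface text tells. Its arguments: {"type":"object","properties":{"steps":{"type":"array"},"grip":{"type":"number"},"grip_force":{"type":"number"}},"required":["steps"]}

```bash
mkdir -p pics; ls; python3 - <<'E'
from cell import arm
import cv2,numpy as np
s=arm.observe(); print(s)
for n in ["scene","top","wrist"]:
    im=arm.get_image(n); cv2.imwrite(f"pics/{n}0.png",im[:,:,::-1])
    print(n,arm.camera_info(n))
E
```

```text
pics
{'clock': 0.0, 'joints': array([-1.44460374,  0.43524744,  0.02499181,  1.57407569, -0.01158382,
        1.13399915, -0.07511545]), 'dq': array([-0.00056487,  0.00071937, -0.00144186, -0.00170045, -0.00072031,
       -0.00039681, -0.00073002]), 'joint_efforts': array([ 1.39520571e-04, -6.67866039e+01,  9.85430516e-01, -3.14453351e+01,
       -6.04037731e-02,  4.28115728e-02,  1.69645546e-04]), 'position': array([0.14174317, 0.60848801, 0.40393806]), 'ee_rot': array([-3.58750135e-01, -3.12102662e+00,  2.48949672e-03]), 'force': array([ 0.08171773, -0.46493856,  0.47224036]), 'ft_torque': array([ 0.03235683, -0.02459104,  0.00283334]), 'width': 0.9972719810000301}
scene {'mtx': array([[488.73474257,   0.        , 324.94332968],
       [  0.        , 488.73474257, 239.4537449 ],
       [  0.        ,   0.        ,   1.        ]]), 'pose': array([[-0.48603658,  0.58966479, -0.64503014,  1.41912139],
       [ 0.87386536,  0.31836524, -0.36742741,  0.51797264],
       [-0.01130382, -0.74225266, -0.67002479,  0.96933324],
       [ 0.        ,  0.        ,  0.        ,  1.        ]])}
t
[... 244 characters left out ...]
0.99983604, -0.01637957, -0.00772064,  0.03112832],
       [ 0.00933653, -0.10098979, -0.99484365,  1.53448695],
       [ 0.        ,  0.        ,  0.        ,  1.        ]])}
wrist {'mtx': array([[335.57817688,   0.        , 322.54550017],
       [  0.        , 335.57817688, 238.14963371],
       [  0.        ,   0.        ,   1.        ]]), 'T_tool_cam': array([[-1.62490176e-03, -9.61387786e-01, -2.75192449e-01,
         7.43838743e-02],
       [ 9.99998542e-01, -1.70649636e-03,  5.70704785e-05,
        -5.79378287e-04],
       [-5.24481773e-04, -2.75191955e-01,  9.61389158e-01,
         1.98293610e-02],
       [ 0.00000000e+00,  0.00000000e+00,  0.00000000e+00,
         1.00000000e+00]])}
```

View pics/top0.png

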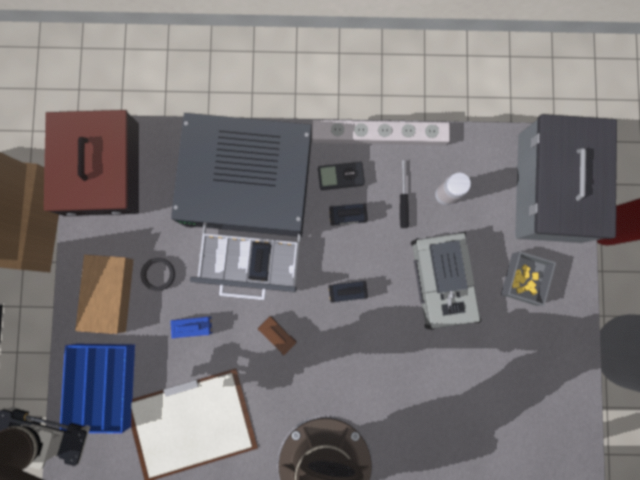

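View pics/scene0.png

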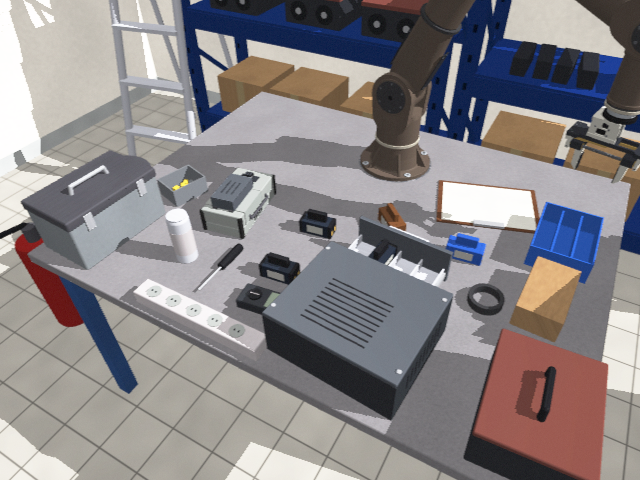

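View pics/wrist0.png

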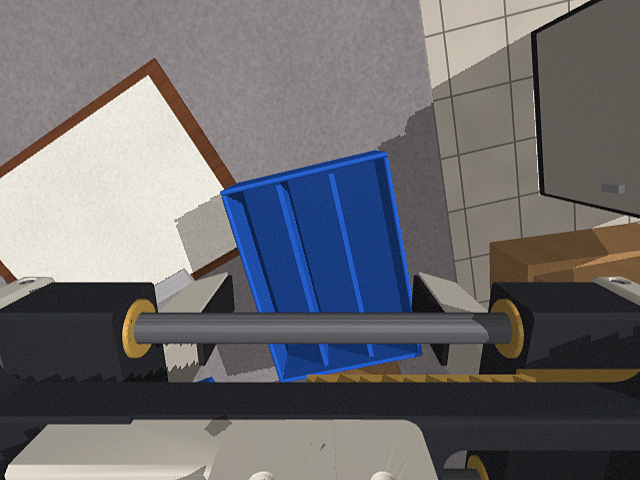

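```bash
cat > h.py <<'E'
from cell import arm
import cv2,numpy as np
from scipy.spatial.transform import Rotation as R
def snap(n,name,crop=None,k=4):
    s=arm.observe(); im=arm.get_image(n)[:,:,::-1].copy(); cv2.imwrite(f"pics/{name}_raw.png",im)
    np.savez(f"pics/{name}.npz",p=s["position"],r=s["ee_rot"],c=crop if crop else [0,0,0,0])
    if crop:
        x0,y0,x1,y1=crop; im=cv2.resize(im[y0:y1,x0:x1],None,fx=k,fy=k,interpolation=cv2.INTER_CUBIC)
    cv2.imwrite(f"pics/{name}.png",im); return s
def campose(n,s=None):
    ci=arm.camera_info(n)
    if n!="wrist": return ci["mtx"],ci["pose"]
    T=np.eye(4);T[:3,:3]=R.from_rotvec(s["ee_rot"]).as_matrix();T[:3,3]=s["position"]
    return ci["mtx"],T@ci["T_tool_cam"]
def px2w(n,u,v,z,s=None):
    K,P=campose(n,s); d=P[:3,:3]@np.linalg.inv(K)@np.array([u,v,1.]); t=(z-P[2,3])/d[2]
    return P[:3,3]+t*d
def w2px(n,p,s=None):
    K,P=campose(n,s); q=np.linalg.inv(P)@np.append(p,1); q=K@q[:3]; return q[:2]/q[2]
def load(name):
    d=np.load(f"pics/{name}.npz"); return dict(position=d["p"],ee_rot=d["r"])
def plan(p,yaw=None,s=None):
    """tool steps (mm, rad) to TCP position p from commanded pose ~ measured; yaw: world angle of tool y axis (mod pi)"""
    s=s or arm.observe(); M=R.from_rotvec(s["ee_rot"]).as_matrix()
    d=M.T@(np.array(p)-s["position"])*1000
    ty=np.arctan2(M[1,1],M[0,1]); tw=None
    if yaw is not None:
        dy=(yaw-ty+np.pi/2)%np.pi-np.pi/2
        tw=-dy
    print("pos",s["position"].round(4),"toolx",M[:,0].round(3),"tooly",M[:,1].round(3),"toolz",M[:,2].round(3))
    print("steps mm",d.round(1),"twist",tw,"q7",s["joints"][6].round(2) if "joints" in s else "")
E
python3 - <<'E'
import cv2
im=cv2.imread("pics/top0.png")
cv2.imwrite("pics/t_unit.png",cv2.resize(im[225:335,400:490],None,fx=5,fy=5,interpolation=2))
cv2.imwrite("pics/t_draw.png",cv2.resize(im[195:305,180:380],None,fx=4,fy=4,interpolation=2))
E
```

```text
(no output)
```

View pics/t_unit.png

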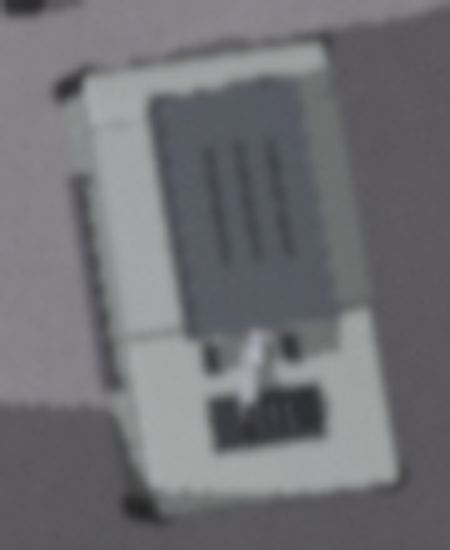

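View pics/t_draw.png

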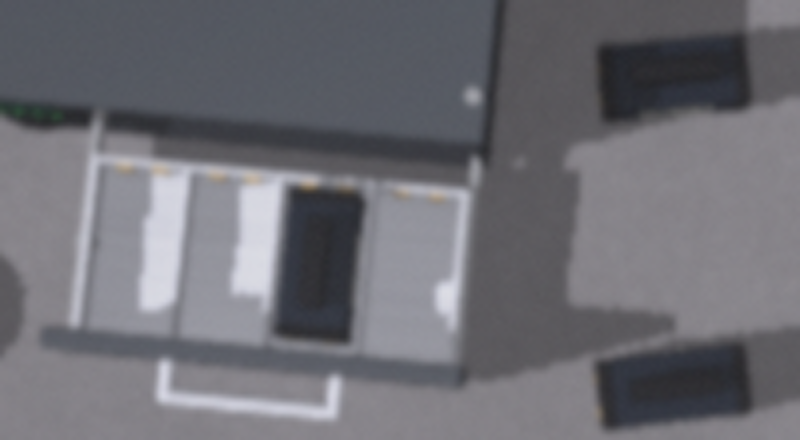

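```bash
python3 - <<'E'
from h import *
def c(x,y,x0,y0,k): return x0+x/k,y0+y/k
U=lambda x,y,z:px2w("top",*c(x,y,400,225,5),z).round(4)
D=lambda x,y,z:px2w("top",*c(x,y,180,195,4),z).round(4)
print("deck corners",[U(*p,.08) for p in [(88,75),(325,45),(150,495),(400,478)]])
print("latch",U(268,418,.0965))
print("cover TL TR BL BR",[U(*p,.118) for p in [(150,97),(300,80),(190,335),(335,315)]])
print("spentA",[D(*p,.045) for p in [(600,45),(745,35),(607,120),(748,108)]])
print("spentB",[D(*p,.045) for p in [(597,365),(745,345),(605,428),(748,410)]])
print("handle",D(160,400,.088),D(335,413,.088))
print("panel top ",D(42,335,.112),D(462,380,.112))
print("pack2 ",[D(*p,.077) for p in[(287,188),(363,192),(275,335),(350,342)]])
s=arm.observe()
plan([.45,.2,.45],s=s); plan([.36,-.28,.40],s=s)
E
```

```text
deck corners [array([ 0.5976, -0.2353,  0.08  ]), array([ 0.6155, -0.3605,  0.08  ]), array([ 0.379, -0.267,  0.08 ]), array([ 0.3897, -0.3971,  0.08  ])]
latch [ 0.4198 -0.3246  0.0965]
cover TL TR BL BR [array([ 0.5826, -0.2601,  0.118 ]), array([ 0.5926, -0.3372,  0.118 ]), array([ 0.4614, -0.2799,  0.118 ]), array([ 0.4727, -0.3539,  0.118 ])]
spentA [array([ 0.6894, -0.0043,  0.045 ]), array([ 0.6979, -0.1025,  0.045 ]), array([ 0.6383, -0.0097,  0.045 ]), array([ 0.6481, -0.1049,  0.045 ])]
spentB [array([ 0.4734, -0.0053,  0.045 ]), array([ 0.4882, -0.104 ,  0.045 ]), array([ 0.4316, -0.0112,  0.045 ]), array([ 0.445 , -0.1063,  0.045 ])]
handle [0.4453 0.2777 0.088 ] [0.4387 0.1646 0.088 ]
panel top  [0.4852 0.3499 0.112 ] [0.4609 0.0822 0.112 ]
pack2  [array([0.5854, 0.2009, 0.077 ]), array([0.5836, 0.1509, 0.077 ]), array([0.4888, 0.206 , 0.077 ]), array([0.485, 0.157, 0.077])]
pos [0.1417 0.6085 0.4041] toolx [-0.974  0.227 -0.   ] tooly [ 0.227  0.974 -0.001] toolz [-0.    -0.001 -1.   ]
steps mm [-392.9 -328.   -45.4] twist None q7 -0.08
pos [0.1417 0.6085 0.4041] toolx [-0.974  0.227 -0.   ] tooly [ 0.227  0.974 -0.001] toolz [-0.    -0.001 -1.   ]
steps mm [-414.1 -815.8    5.2] twist None q7 -0.08
```

Emit:
move_arm:
  steps:
    - [-100,-80,-40,0]
    - [-150,-130,-40,-0.1]
    - [-200,-180,-40,-0.2]
    - [-250,-220,-40,-0.3]
    - [-300,-260,-40,-0.38]
    - [-350,-300,-40,-0.38]
    - [-393,-340,-40,-0.38]
    - [-420,-395,-40,-0.38]
    - [-445,-450,-40,-0.38]
    - [-470,-505,-40,-0.38]
    - [-490,-560,-40,-0.38]
    - [-515,-615,-40,-0.38]
    - [-535,-670,-40,-0.38]
    - [-555,-730,-40,-0.38]
    - [-582,-787,-40,-0.38]
    - [-582,-787,-40,-0.38]
    - [-582,-787,-40,-0.38]
    - [-582,-787,-40,-0.38]

```text
clock: 2.4
position: [0.53, -0.2899, 0.4442]
ee_rot: [0.236, -3.132, -0.001]
force: [1.2, 0.9, -0.1]
width: 1.001
```

```bash
python3 - <<'E'
from h import *
s=snap("wrist","w1"); print(s["clock"]); plan([.42,-.325,.4],1.72,s)
E
```

```text
2.4
pos [ 0.53   -0.2899  0.4442] toolx [-0.989 -0.15   0.001] tooly [-0.15   0.989  0.001] toolz [-0.001  0.001 -1.   ]
steps mm [114.  -18.3  44.2] twist 0.0010783164488004093 q7 2.34
```

View pics/w1.png

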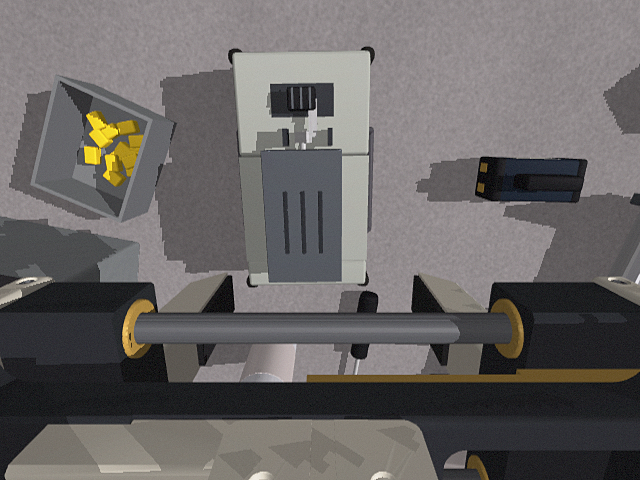

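```bash
python3 - <<'E'
import cv2
im=cv2.imread("pics/w1.png")
cv2.imwrite("pics/w1c.png",cv2.resize(im[40:290,220:390],None,fx=3,fy=2.4,interpolation=2))
cv2.imwrite("pics/w1d.png",cv2.resize(im[70:160,250:360],None,fx=6,fy=6,interpolation=2))
E
```

```text
(no output)
```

View pics/w1c.png

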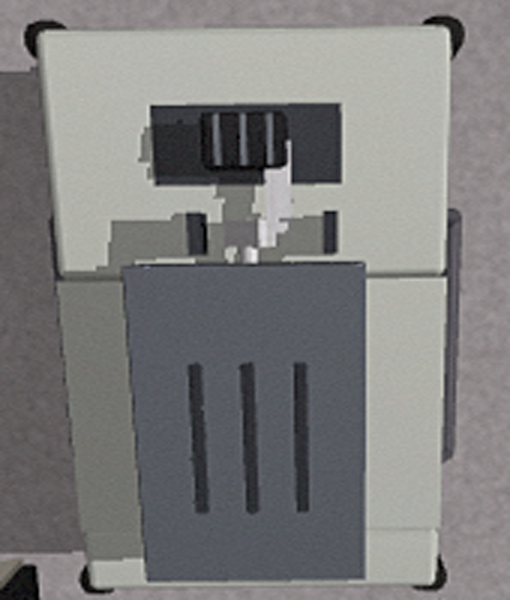

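View pics/w1d.png

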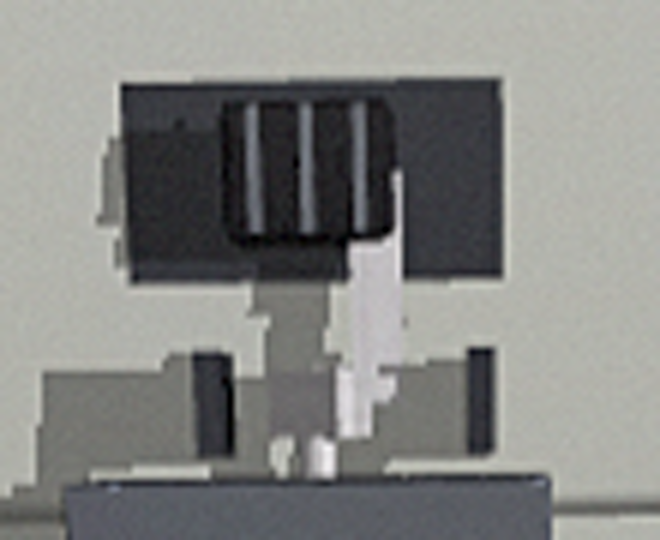

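```bash
cat > fitu.py <<'E'
from h import *
from scipy.optimize import least_squares
s=load("w1")
obs=[((-.150,-.065,.080),(38,30)),((-.150,.065,.080),(451,26)),((-.062,-.036,.118),(123,265)),((-.062,.036,.118),(365,263)),((.064,-.036,.118),(148,580)),((.064,.036,.118),(365,580))]
O=[(np.array(a),(220+u/3,40+v/2.4)) for a,(u,v) in obs]
def f(x):
    c,sn=np.cos(x[2]),np.sin(x[2]); r=[]
    for a,p in O:
        w=np.array([x[0]+c*a[0]-sn*a[1],x[1]+sn*a[0]+c*a[1],a[2]]); r+=list(w2px("wrist",w,s)-p)
    return r
q=least_squares(f,[.53,-.3,.15]); print(q.x,np.round(q.fun,1))
print("latch",px2w("wrist",300.8,97.5,.0965,s))
x=q.x;c,sn=np.cos(x[2]),np.sin(x[2])
print("latch model x=-107:",x[0]-c*.107,x[1]-sn*.107)
E
python3 fitu.py
```

```text
[ 0.52701489 -0.30846719  0.16018056] [-1.9 -0.9  1.6 -1.  -0.1  0.5  0.7  0.4 -0.5  1.2  0.1  0.4]
latch [ 0.42045916 -0.32639821  0.0965    ]
latch model x=-107: 0.4213846534774416 -0.3255333070195262
```

Emit:
move_arm:
  steps:
    - [50,-10,40,-0.01]
    - [90,-18,80,-0.01]
    - [114,-19.5,120,-0.01]
    - [114,-19.5,150,-0.01]
    - [114,-19.5,170,-0.01]
    - [114,-19.5,181,-0.01]
    - [114,-19.5,181,-0.01]
    - [114,-19.5,181,-0.01]
  grip: 60
  grip_force: 12

```text
clock: 3.45
position: [0.4207, -0.3261, 0.2645]
ee_rot: [-0.254, 3.13, -0.001]
force: [0.1, 0.1, 0.1]
width: 0.653
```

Emit:
move_arm:
  steps:
    - [0,0,0,0]
    - [0,0,0,0]
    - [0,0,0,0]
    - [0,0,0,0]
    - [0,0,0,0]
    - [0,0,0,0]
  grip: 15

```text
clock: 4.2
position: [0.4203, -0.3263, 0.2638]
ee_rot: [-0.253, 3.131, -0.0]
force: [0.3, 0.8, 2.1]
width: 0.284
```

```bash
python3 - <<'E'
from h import *
s=snap("wrist","w2"); print(s["width"]*91.8,s["force"]); plan([.4205,-.3262,.263],1.731,s)
E
```

```text
26.04344952094419 [0.25177128 0.76288991 2.10106679]
pos [ 0.4203 -0.3263  0.2638] toolx [-0.987 -0.16  -0.   ] tooly [-0.16   0.987 -0.   ] toolz [ 0. -0. -1.]
steps mm [-0.2  0.1  0.8] twist 0.0008490701355581276 q7 2.6
```

View pics/w2.png

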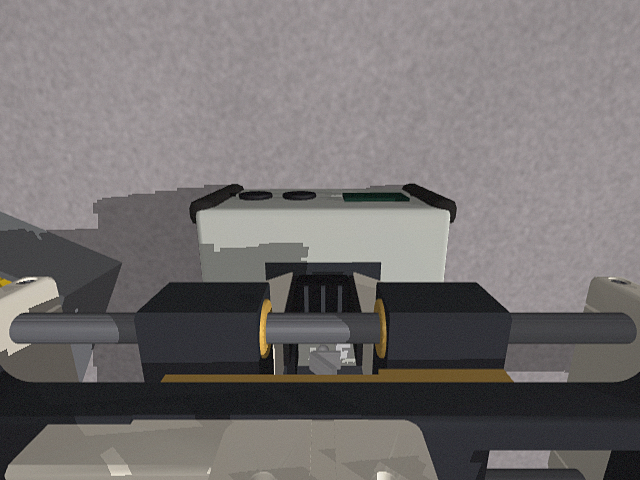

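Emit:
move_arm:
  steps:
    - [0,3,0,0]
    - [0,6,0,0]
    - [0,9,0,0]
    - [0,12,0,0]
    - [0,13,0,0]
    - [0,13,0,0]
    - [0,13,0,0]

```text
clock: 5.12
position: [0.4182, -0.3137, 0.2638]
ee_rot: [-0.252, 3.131, -0.001]
force: [0.3, -4.8, -2.0]
width: 0.28
```

```bash
python3 - <<'E'
from h import *
s=snap("scene","s1",(180,140,340,260),5); print(s["width"]*91.8,s["force"],s["position"])
E
```

```text
25.686167189539496 [ 0.32333762 -4.76817472 -1.96085617] [ 0.41818208 -0.3136759   0.26378958]
```

View pics/s1.png

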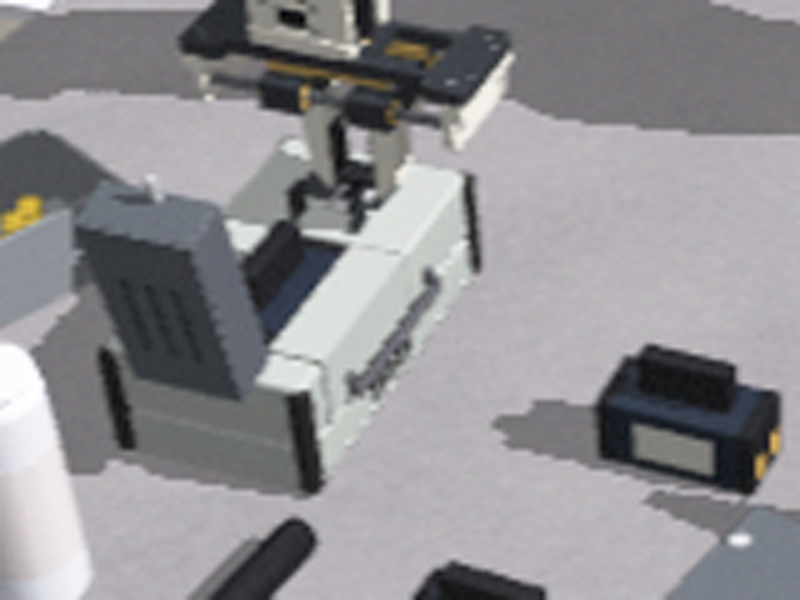

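Emit:
move_arm:
  steps:
    - [0,-4,0,0]
    - [0,-8,0,0]
    - [0,-12.5,0,0]
    - [0,-12.5,0,0]

```text
clock: 5.68
position: [0.4202, -0.3259, 0.2638]
ee_rot: [-0.252, 3.131, 0.0]
force: [-0.6, -2.3, 3.5]
width: 0.282
```

Emit:
move_arm:
  steps:
    - [0,0,0,0]
    - [0,0,0,0]
    - [0,0,0,0]
    - [0,0,-20,0]
    - [0,0,-60,0]
    - [0,0,-110,0]
    - [-40,0,-150,0]
    - [-90,0,-150,0]
    - [-130,0,-150,0]
    - [-165,0,-150,0]
    - [-165,0,-150,0]
    - [-165,0,-150,0]
  grip: 60

```text
clock: 7.18
position: [0.5823, -0.2995, 0.4134]
ee_rot: [0.252, -3.13, -0.0]
force: [-1.4, 0.2, 0.6]
width: 0.654
```

```bash
python3 - <<'E'
from h import *
s=snap("wrist","w3"); print(s["clock"],s["force"]); plan([.527,-.3085,.263],1.731,s)
im=cv2.imread("pics/w3.png"); cv2.imwrite("pics/w3c.png",cv2.resize(im[20:270,220:400],None,fx=3.2,fy=2.4,interpolation=2))
E
```

```text
7.175 [-1.38163937  0.21968582  0.60822892]
pos [ 0.5823 -0.2995  0.4134] toolx [-0.987 -0.16   0.001] tooly [-0.16   0.987  0.   ] toolz [-0.001  0.    -1.   ]
steps mm [ 55.9  -0.  150.4] twist 0.00039828344774273106 q7 2.35
```

View pics/w3.png

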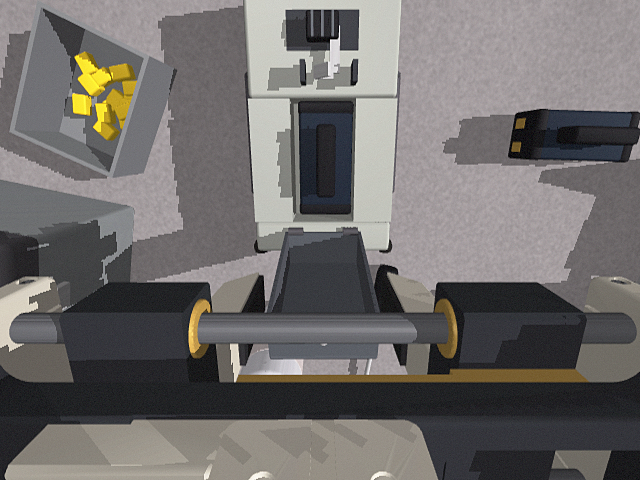

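View pics/w3c.png

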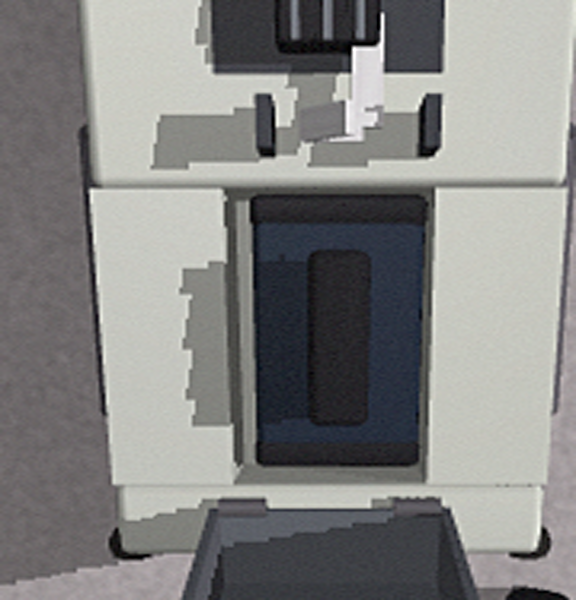

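```bash
python3 - <<'E'
from h import *
s=load("w3")
W=lambda u,v,z:px2w("wrist",220+u/3.2,20+v/2.4,z,s)
P=[W(*p,.08) for p in[(252,195),(428,195),(257,465),(420,463)]]
print("pack ctr",np.mean(P,0), "rib",W(340,338,.108))
d=P[2]-P[0];print("yaw",np.arctan2(d[1],d[0]));d=P[3]-P[1];print(np.arctan2(d[1],d[0]))
Q=[W(*p,.08) for p in[(226,188),(435,188),(235,482),(428,482)]];print("well",np.mean(Q,0))
for p in P+Q: print(p.round(4))
for a in [(.064,-.036),(.064,.036)]:pass
plan(np.r_[np.mean(P,0)[:2],.263],1.731,s)
E
```

```text
pack ctr [ 0.52320114 -0.30621266  0.08      ] rib [ 0.52271569 -0.30636797  0.108     ]
yaw 0.15445552712810517
0.16042851638839847
well [ 0.5260154  -0.30811765  0.08      ]
[ 0.4779 -0.3376  0.08  ]
[ 0.4703 -0.2904  0.08  ]
[ 0.5765 -0.3223  0.08  ]
[ 0.568  -0.2746  0.08  ]
[ 0.4767 -0.3449  0.08  ]
[ 0.4677 -0.2889  0.08  ]
[ 0.5844 -0.3278  0.08  ]
[ 0.5752 -0.2708  0.08  ]
pos [ 0.5823 -0.2995  0.4134] toolx [-0.987 -0.16   0.001] tooly [-0.16   0.987  0.   ] toolz [-0.001  0.    -1.   ]
steps mm [ 59.3   2.8 150.4] twist 0.00039828344774273106 q7
```

Emit:
move_arm:
  steps:
    - [30,1,10,0]
    - [59.5,2.8,40,0]
    - [59.5,2.8,80,0]
    - [59.5,2.8,120,0]
    - [59.5,2.8,150,0]
    - [59.5,2.8,150,0]
    - [59.5,2.8,150,0]
  grip: 60

```text
clock: 8.1
position: [0.5237, -0.3067, 0.2652]
ee_rot: [-0.251, 3.13, -0.001]
force: [0.2, -0.3, 0.4]
width: 0.651
```

Emit:
move_arm:
  steps:
    - [0,0,0,0]
    - [0,0,0,0]
    - [0,0,0,0]
    - [0,0,0,0]
    - [0,0,0,0]
    - [0,0,0,0]
    - [0,0,-5,0]
    - [0,0,-15,0]
    - [0,0,-30,0]
    - [0,0,-50,0]
    - [0,0,-80,0]
    - [0,0,-120,0]
    - [0,0,-120,0]
    - [0,0,-120,0]
  grip: 5
  grip_force: 30

```text
clock: 9.85
position: [0.5236, -0.3058, 0.3836]
ee_rot: [0.253, -3.131, -0.001]
force: [-1.2, 0.5, -4.4]
width: 0.175
```

```bash
python3 - <<'E'
from h import *
s=snap("scene","s2",(180,100,340,220),5); print(s["clock"],s["width"]*91.8,s["force"],s["joints"].round(2)); plan([.53,.2,.40],None,s)
E
```

```text
9.85 16.027445524122758 [-1.21560956  0.51286115 -4.35009391] [ 0.08  0.45  0.52  1.68 -0.25  1.08  2.41]
pos [ 0.5236 -0.3058  0.3836] toolx [-0.987 -0.161  0.   ] tooly [-0.161  0.987  0.001] toolz [-0.     0.001 -1.   ]
steps mm [-87.5 498.2 -16.2] twist None q7 2.41
```

View pics/s2.png

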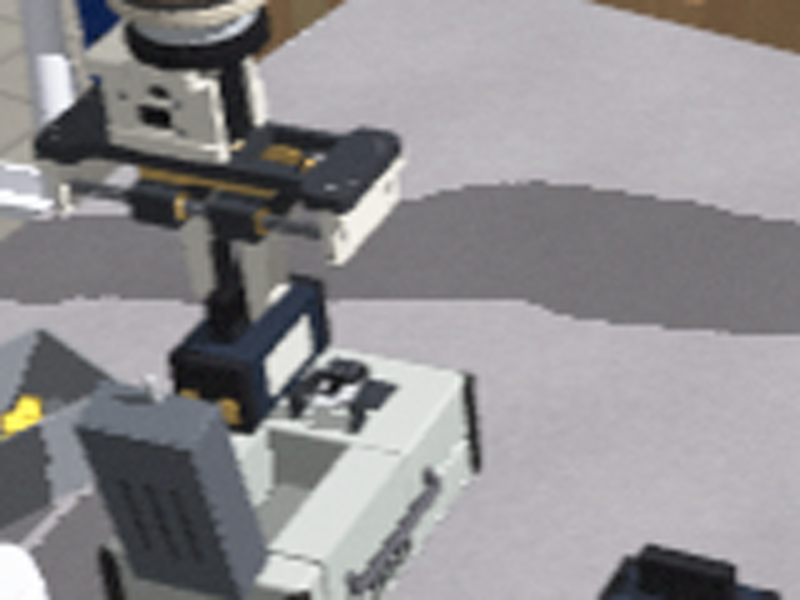

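Emit:
move_arm:
  steps:
    - [0,20,-30,0]
    - [-20,60,-66,0.05]
    - [-40,115,-66,0.1]
    - [-60,170,-66,0.15]
    - [-80,225,-66,0.2]
    - [-100,280,-66,0.23]
    - [-120,335,-66,0.23]
    - [-135,390,-66,0.23]
    - [-150,440,-66,0.23]
    - [-157,470,-66,0.23]
    - [-157,487,-66,0.23]
    - [-157,487,-66,0.23]
    - [-157,487,-66,0.23]
    - [-157,487,-66,0.23]

```text
clock: 11.65
position: [0.601, 0.1979, 0.45]
ee_rot: [0.112, 3.139, -0.001]
force: [0.5, 0.1, -3.9]
width: 0.167
```

```bash
python3 - <<'E'
from h import *
s=snap("wrist","w4"); print(s["clock"],s["width"]*91.8,s["force"],s["joints"].round(2)); plan([.53,.2,.40],None,s)
E
```

```text
11.65 15.317460888898095 [ 0.47575156  0.10249116 -3.92408165] [-0.71  0.43  0.46  1.51 -0.2   1.24  1.28]
pos [0.601  0.1979 0.45  ] toolx [-0.997  0.071 -0.   ] tooly [ 0.071  0.997 -0.   ] toolz [ 0. -0. -1.]
steps mm [70.9 -2.9 49.9] twist None q7 1.28
```

View pics/w4.png

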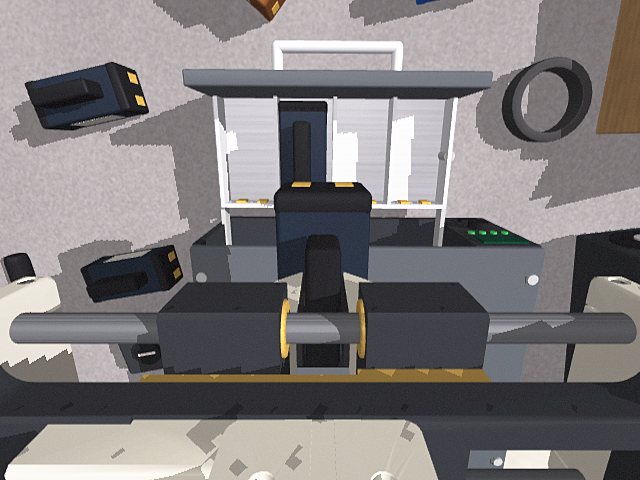

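```bash
python3 - <<'E'
import cv2
im=cv2.imread("pics/w4.png")
cv2.imwrite("pics/w4c.png",cv2.resize(im[30:260,175:500],None,fx=2.4,fy=2.4,interpolation=2))
E
```

```text
(no output)
```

View pics/w4c.png

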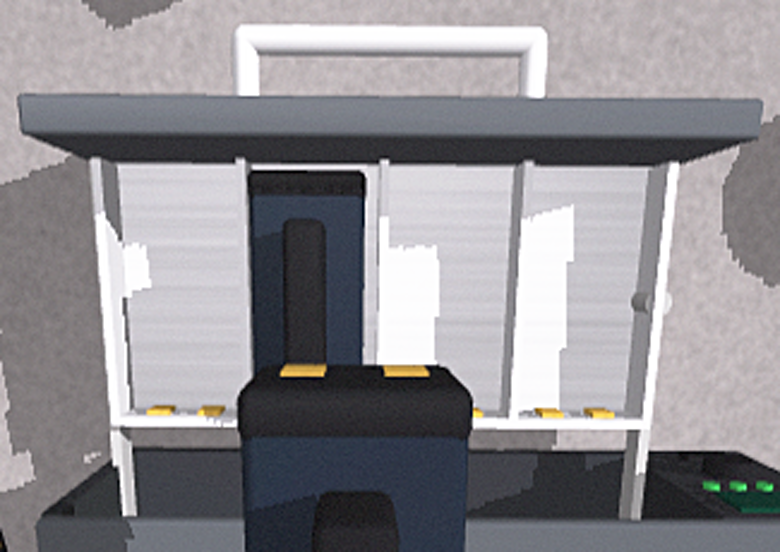

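```bash
python3 - <<'E'
from h import *
s=load("w4")
W=lambda u,v,z:px2w("wrist",175+u/2.4,30+v/2.4,z,s)
hl,hr=W(242,39,.088),W(541,41,.088); print("handle",hl,hr,np.linalg.norm(hl-hr))
pl,pr=W(22,134,.112),W(760,139,.112); print("panel in",pl,pr,(pl+pr)/2,np.linalg.norm(pl-pr))
pl,pr=W(20,96,.112),W(761,100,.112); print("panel out",pl,pr,(pl+pr)/2)
for u in(241,384,523): print("div",W(u,162,.058))
for u,v in((237,412),(376,412),(511,414)): print("divback",W(u,v,.058))
bl,br=W(115,421,.058),W(650,424,.058); print("back",bl,br,np.linalg.norm(bl-br))
print("charged rib top",W(305,290,.105),"front end rib",W(285,219,.105),W(326,219,.105),"pack front",W(249,172,.077),W(366,172,.077))
M=R.from_rotvec(s["ee_rot"]).as_matrix(); print(np.arctan2(M[1,1],M[0,1]))
E
```

```text
handle [0.4399581  0.16634976 0.088     ] [0.44893317 0.27955479 0.088     ] 0.1135602609752387
panel in [0.47089713 0.08568589 0.112     ] [0.49218973 0.35340027 0.112     ] [0.48154343 0.21954308 0.112     ] 0.2685597904523453
panel out [0.45841482 0.08731187 0.112     ] [0.47918543 0.35291209 0.112     ] [0.46880012 0.22011198 0.112     ]
div [0.47923704 0.15748271 0.058     ]
div [0.48371993 0.2186785  0.058     ]
div [0.48807728 0.27816063 0.058     ]
divback [0.58672751 0.14353984 0.058     ]
divback [0.59145929 0.20815836 0.058     ]
divback [0.59699704 0.27089691 0.058     ]
back [0.58678311 0.08616589 0.058     ] [0.60647917 0.33568776 0.058     ] 0.2502980243606019
charged rib top [0.53325133 0.18295247 0.105     ] front end rib [0.50655294 0.17769349 0.105     ] [0.50769653 0.1933059  0.105     ] pack front [0.4856693 0.1626276 0.077    ] [0.4891609  0.21029192 0.077     ]
1.4993071067707735
```

Emit:
move_arm:
  steps:
    - [30,50,0,0.01]
    - [62.5,105.5,10,0.01]
    - [62.5,105.5,40,0.01]
    - [62.5,105.5,80,0.01]
    - [62.5,105.5,120,0.01]
    - [62.5,105.5,140,0.01]
    - [62.5,105.5,140,0.01]
    - [62.5,105.5,140,0.01]

```text
clock: 12.7
position: [0.5463, 0.3091, 0.311]
ee_rot: [0.125, 3.138, 0.001]
force: [-0.5, 0.2, -3.3]
width: 0.171
```

```bash
python3 - <<'E'
from h import *
s=snap("top","t4",(180,170,330,290),5); print(s["clock"],s["width"]*91.8,s["force"],s["joints"].round(2)); plan([.5461,.3077,.263],1.491,s)
s=snap("wrist","w5")
E
```

```text
12.7 15.668173189812956 [-0.45726784  0.16471539 -3.28402099] [-0.87  0.54  0.4   1.7  -0.25  0.95  1.12]
pos [0.5463 0.3091 0.311 ] toolx [-0.997  0.079 -0.001] tooly [0.079 0.997 0.001] toolz [ 0.002  0.001 -1.   ]
steps mm [ 0.2 -1.5 48. ] twist 0.00021884357732471216 q7 1.12
```

View pics/w5.png

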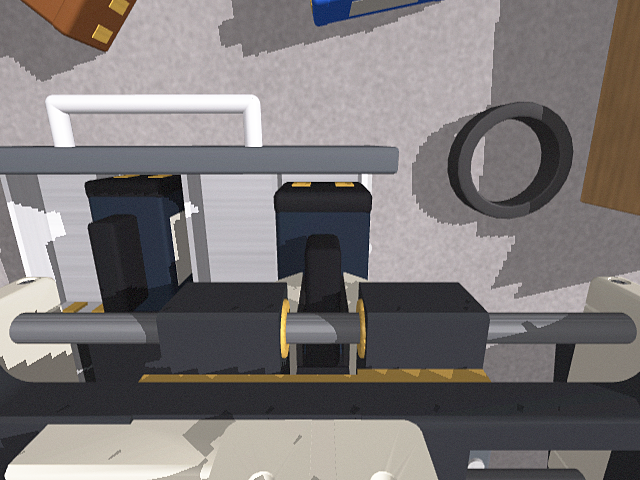

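Emit:
move_arm:
  steps:
    - [0,-1.5,15,0]
    - [0,-1.5,28,0]
    - [0,-1.5,38,0]
    - [0,-1.5,43,0]
    - [0,-1.5,46,0]
    - [0,-1.5,48,0]
    - [0,-1.5,48,0]
    - [0,-1.5,48,0]

```text
clock: 13.8
position: [0.5456, 0.3079, 0.262]
ee_rot: [0.124, 3.139, 0.001]
force: [0.0, 0.3, -4.6]
width: 0.17
```

Emit:
move_arm:
  steps:
    - [0,0,1,0]
    - [0,0,2,0]
    - [0,0,2,0]

```text
clock: 14.18
position: [0.546, 0.3078, 0.2606]
ee_rot: [0.124, 3.138, 0.001]
force: [-1.2, -1.1, 4.4]
width: 0.173
```

Emit:
move_arm:
  steps:
    - [0,0,0,0]
    - [0,0,0,0]
    - [0,0,0,0]
    - [0,0,-15,0]
    - [0,0,-40,0]
    - [0,-20,-60,0]
    - [0,-60,-60,0]
    - [0,-100,-60,0]
    - [-1,-125,-60,0]
    - [-1,-125,-60,0]
    - [-1,-125,-40,0]
    - [-1,-125,-20,0]
    - [-1,-125,0,0]
    - [-1,-125,0,0]
    - [-1,-125,0,0]
  grip: 44

```text
clock: 16.05
position: [0.537, 0.1839, 0.2606]
ee_rot: [0.123, 3.138, 0.001]
force: [0.7, -0.3, 0.2]
width: 0.478
```

```bash
python3 - <<'E'
from h import *
s=snap("wrist","w6"); print(s["clock"],s["width"]*91.8,s["force"]); plan([.537,.183,.261],1.491,s)
E
```

```text
16.05 43.85221015125512 [ 0.66963565 -0.34824354  0.24473317]
pos [0.537  0.1839 0.2606] toolx [-0.997  0.078 -0.001] tooly [0.078 0.997 0.001] toolz [ 0.001  0.001 -1.   ]
steps mm [-0.  -0.9 -0.4] twist 0.00164055666113061 q7 1.33
```

View pics/w6.png

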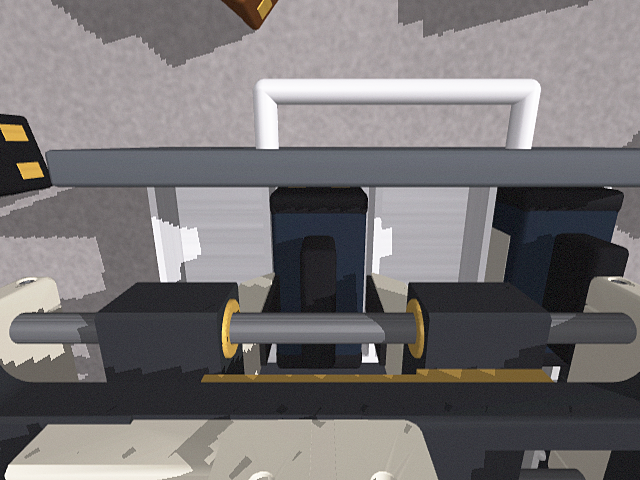

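Emit:
move_arm:
  steps:
    - [0,0,0,0]
    - [0,0,0,0]
    - [0,0,0,0]
    - [0,0,0,0]
    - [0,0,0,0]
    - [0,0,-5,0]
    - [0,0,-15,0]
    - [0,0,-30,0]
    - [0,0,-60,0]
    - [0,0,-100,0]
    - [0,0,-140,0]
    - [0,-20,-180,0]
    - [0,-60,-200,0]
  grip: 5

```text
clock: 17.73
position: [0.532, 0.1241, 0.4629]
ee_rot: [0.119, 3.136, 0.003]
force: [0.4, -0.4, -4.0]
width: 0.171
```

```bash
python3 - <<'E'
from h import *
s=snap("top","t7",(180,120,500,330),2.5); print(s["clock"],s["width"]*91.8,s["force"]); plan([.5262,-.3082,.45],1.731,s)
E
```

```text
17.725 15.735307273952879 [ 0.41465314 -0.43996446 -3.9602663 ]
pos [0.532  0.1241 0.4629] toolx [-0.997  0.076 -0.003] tooly [0.076 0.997 0.002] toolz [ 0.004  0.002 -1.   ]
steps mm [ -26.9 -431.5   12. ] twist -0.23600524779056475 q7 1.31
```

View pics/t7.png

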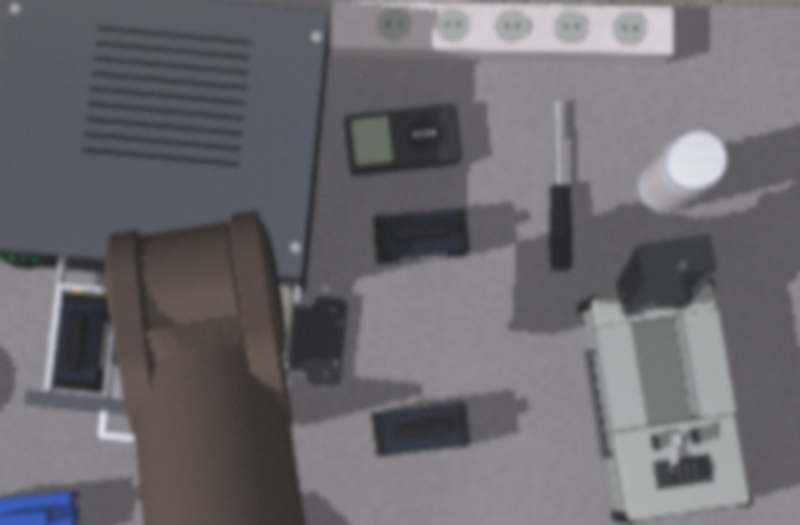

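Emit:
move_arm:
  steps:
    - [-2,-50,0,0]
    - [-5,-110,0,-0.05]
    - [-8,-170,0,-0.1]
    - [-11,-230,0,-0.15]
    - [-15,-290,0,-0.2]
    - [-19,-350,0,-0.237]
    - [-23,-400,0,-0.237]
    - [-27,-431,0,-0.237]
    - [-27,-431,0,-0.237]
    - [-27,-431,0,-0.237]
    - [-27,-431,0,-0.237]

```text
clock: 19.15
position: [0.5252, -0.3071, 0.4599]
ee_rot: [-0.251, 3.131, 0.001]
force: [0.6, -0.3, -3.7]
width: 0.169
```

```bash
python3 - <<'E'
from h import *
s=snap("wrist","w8"); print(s["clock"],s["width"]*91.8,s["force"]); plan([.5262,-.3082,.2645],1.731,s)
E
```

```text
19.15 15.480863277729103 [ 0.60492859 -0.29466468 -3.65783227]
pos [ 0.5252 -0.3071  0.4599] toolx [-0.987 -0.159 -0.   ] tooly [-0.159  0.987  0.001] toolz [ 0.     0.001 -1.   ]
steps mm [ -0.7  -1.4 195.4] twist -0.00018211924151212422 q7 2.4
```

View pics/w8.png

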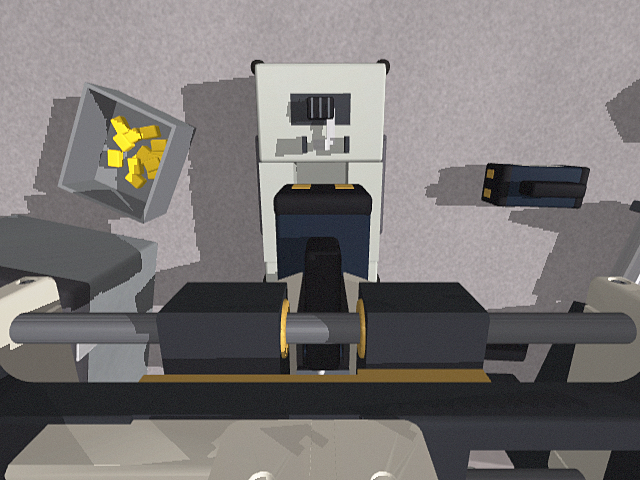

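Emit:
move_arm:
  steps:
    - [-0.7,-1.3,40,0]
    - [-0.7,-1.3,90,0]
    - [-0.7,-1.3,125,0]
    - [-0.7,-1.3,138,0]
    - [-0.7,-1.3,138,0]
    - [-0.7,-1.3,138,0]

```text
clock: 19.95
position: [0.5263, -0.31, 0.3234]
ee_rot: [-0.248, 3.13, -0.002]
force: [0.1, 0.1, -4.1]
width: 0.171
```

```bash
python3 - <<'E'
from h import *
s=snap("wrist","w9"); print(s["clock"],s["width"]*91.8,s["force"]); plan([.5262,-.3082,.2645],1.731,s)
im=cv2.imread("pics/w9.png"); cv2.imwrite("pics/w9c.png",cv2.resize(im[60:300,210:430],None,fx=3,fy=2.5,interpolation=2))
E
```

```text
19.95 15.6761626315762 [ 0.08197898  0.08128287 -4.06560952]
pos [ 0.5263 -0.31    0.3234] toolx [-0.987 -0.158 -0.002] tooly [-0.158  0.987 -0.001] toolz [ 0.002 -0.001 -1.   ]
steps mm [-0.   1.8 58.9] twist -0.001911711734350563 q7 2.48
```

View pics/w9c.png

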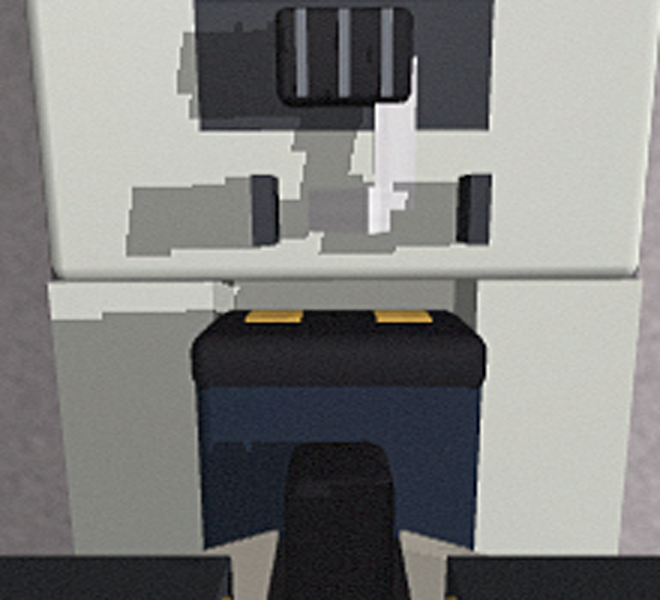

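Emit:
move_arm:
  steps:
    - [0,1.8,8,0]
    - [0,1.8,16,0]
    - [0,1.8,26,0]
    - [0,1.8,36,0]
    - [0,1.8,46,0]
    - [0,1.8,52,0]
    - [0,1.8,56,0]
    - [0,1.8,58,0]
    - [0,1.8,60,0]
    - [0,1.8,60,0]
    - [0,1.8,60,0]

```text
clock: 21.38
position: [0.5255, -0.3081, 0.2627]
ee_rot: [-0.248, 3.131, -0.0]
force: [-2.1, 1.1, 6.6]
width: 0.172
```

Emit:
move_arm:
  steps:
    - [0,0,0,0]
    - [0,0,0,0]
    - [0,0,0,0]
    - [0,0,-15,0]
    - [0,0,-50,0]
    - [0,0,-100,0]
    - [-20,0,-150,0]
    - [-55,0,-150,0]
    - [-55,0,-150,0]
    - [-55,0,-150,0]
  grip: 44

```text
clock: 22.62
position: [0.5792, -0.2994, 0.4119]
ee_rot: [0.247, -3.131, 0.0]
force: [0.7, -0.9, 0.4]
width: 0.48
```

```bash
python3 - <<'E'
from h import *
s=snap("wrist","w10"); print(s["clock"],s["force"]); plan([.5262,-.3082,.2645],1.731,s)
im=cv2.imread("pics/w10.png"); cv2.imwrite("pics/w10c.png",cv2.resize(im[20:270,220:400],None,fx=3.2,fy=2.4,interpolation=2))
E
```

```text
22.625 [ 0.68446607 -0.90426559  0.41305335]
pos [ 0.5792 -0.2994  0.4119] toolx [-0.988 -0.157  0.001] tooly [-0.157  0.988 -0.   ] toolz [-0.001 -0.    -1.   ]
steps mm [ 53.6  -0.4 147.4] twist -0.0024641073409510383 q7 2.39
```

View pics/w10c.png

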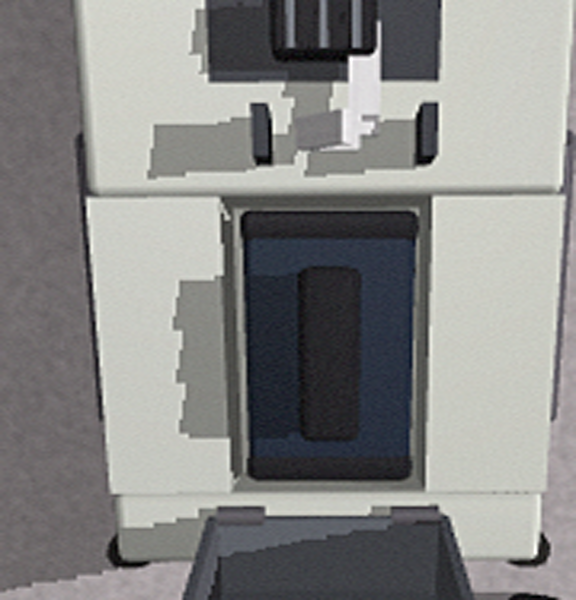

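```bash
python3 - <<'E'
from h import *
print("can top",px2w("top",458,183,.155)," base",px2w("top",446,197,0))
c=np.array([.5262,-.3082]);e=np.array([np.cos(.16),np.sin(.16)])
p=px2w("top",458,183,.155)[:2]-c; print(p@e, -p[0]*e[1]+p[1]*e[0])
im=cv2.imread("pics/top0.png"); print(px2w("top",404,195,.03))
E
```

```text
can top [ 0.73570477 -0.32396047  0.155     ]  base [ 0.72877467 -0.32980668  0.        ]
0.20431789177870782 -0.048937088780212044
[ 0.7266521  -0.20729694  0.03      ]
```

Emit:
move_arm:
  steps:
    - [-40,0,0,0]
    - [-91,0,0,0]
    - [-91,0,0,0]
    - [-91,0,20,0]
    - [-91,0,45,0]
    - [-91,0,62,0]
    - [-91,0,62,0]
    - [-91,0,62,0]
  grip: 0

```text
clock: 23.68
position: [0.6696, -0.2853, 0.3508]
ee_rot: [-0.247, 3.131, -0.001]
force: [-0.7, 0.3, 0.4]
width: 0.004
```

```bash
python3 - <<'E'
from h import *
s=snap("scene","s11",(150,60,350,210),4); print(s["clock"],s["force"],s["width"]); plan([.5262,-.3082,.2645],1.731,s)
E
```

```text
23.675 [-0.65239186  0.27926516  0.35576785] 0.0035817091861582236
pos [ 0.6696 -0.2853  0.3508] toolx [-0.988 -0.157 -0.001] tooly [-0.157  0.988 -0.001] toolz [ 0.001 -0.001 -1.   ]
steps mm [ 1.453e+02 -1.000e-01  8.610e+01] twist -0.0025058373111024324 q7 2.34
```

View pics/s11.png

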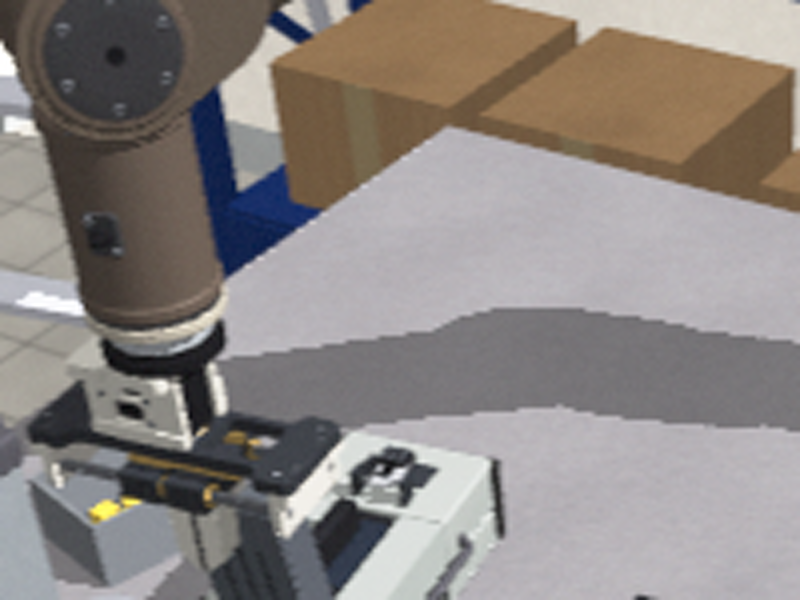

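Emit:
move_arm:
  steps:
    - [12,0,1,0]
    - [24,0,1,0]
    - [35,0,0,0]
    - [48,0,-4,0]
    - [60,0,-7,0]
    - [74,0,-8,0]
    - [87,0,-8,0]
    - [100,0,-6,0]
    - [114,0,-2,0]
    - [126,0,4,0]
    - [138,0,11,0]
    - [150,0,20,0]
    - [160,0,30,0]
    - [160,0,30,0]

```text
clock: 25.48
position: [0.5104, -0.3103, 0.3188]
ee_rot: [0.246, -3.13, -0.001]
force: [-0.6, 0.1, 2.8]
width: 0.008
```

```bash
python3 - <<'E'
from h import *
s=snap("scene","s12",(150,100,350,250),4); print(s["clock"],s["force"],s["width"]); plan([.5262,-.3082,.2645],1.731,s)
E
```

```text
25.475 [-0.55644897  0.0623321   2.81998627] 0.007878204173254319
pos [ 0.5104 -0.3103  0.3188] toolx [-0.988 -0.156  0.002] tooly [-0.156  0.988  0.001] toolz [-0.002  0.001 -1.   ]
steps mm [-16.   -0.5  54.3] twist -0.0033034660021484807 q7 2.5
```

View pics/s12.png

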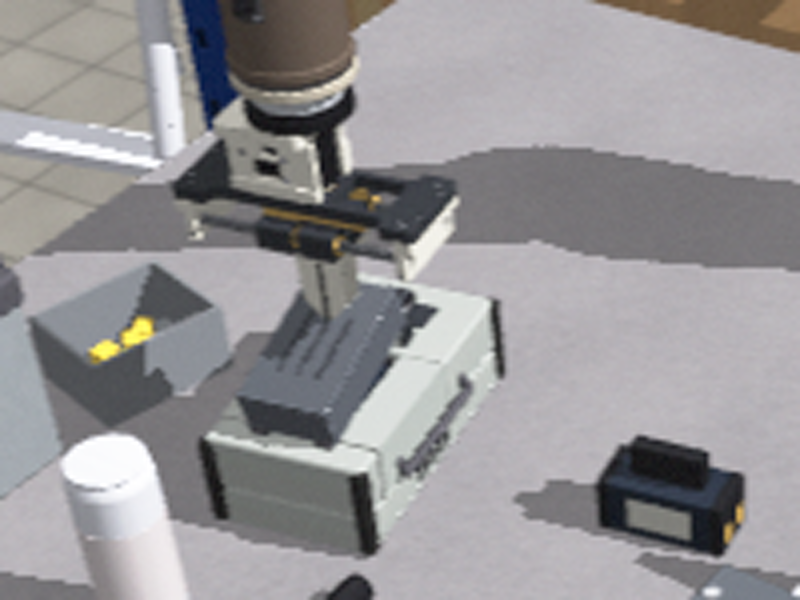

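Emit:
move_arm:
  steps:
    - [7,0,8,0]
    - [12,0,14,0]
    - [15,0,19,0]
    - [17,0,22,0]
    - [17,0,24,0]
    - [17,0,26,0]
    - [17,0,26,0]

```text
clock: 26.4
position: [0.4941, -0.3131, 0.2947]
ee_rot: [0.247, -3.131, -0.001]
force: [-6.3, 3.2, 19.0]
width: 0.004
```

Emit:
move_arm:
  steps:
    - [0,0,0,0]
    - [0,0,-10,0]
    - [-20,0,-50,0]
    - [-60,0,-100,0]
    - [-90,0,-140,0]
    - [-90,0,-140,0]
    - [-90,0,-140,0]

```text
clock: 27.28
position: [0.5829, -0.2987, 0.4325]
ee_rot: [0.247, -3.13, -0.001]
force: [-0.5, 0.6, 0.1]
width: 0.003
```

```bash
python3 - <<'E'
from h import *
s=snap("wrist","w13"); print(s["clock"],s["force"]); plan([.463,-.055,.45],None,s)
s=snap("top","t13",(310,150,490,340),4)
E
```

```text
27.275 [-0.52302104  0.60711452  0.09912367]
pos [ 0.5829 -0.2987  0.4325] toolx [-0.988 -0.157  0.002] tooly [-0.157  0.988  0.001] toolz [-0.002  0.    -1.   ]
steps mm [ 80.3 259.5 -17.1] twist None q7 2.38
```

View pics/w13.png

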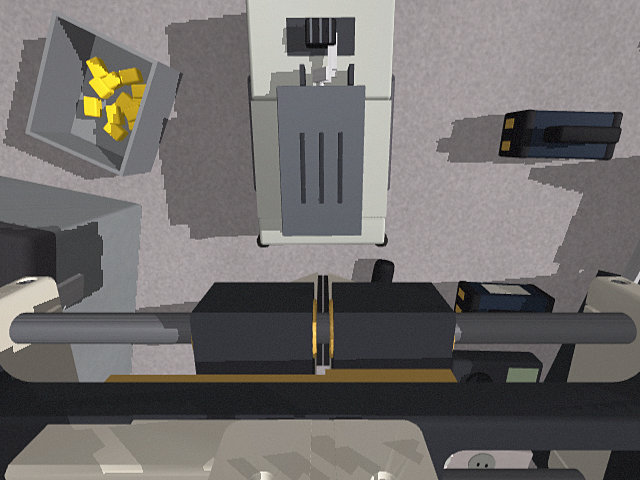

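View pics/t13.png

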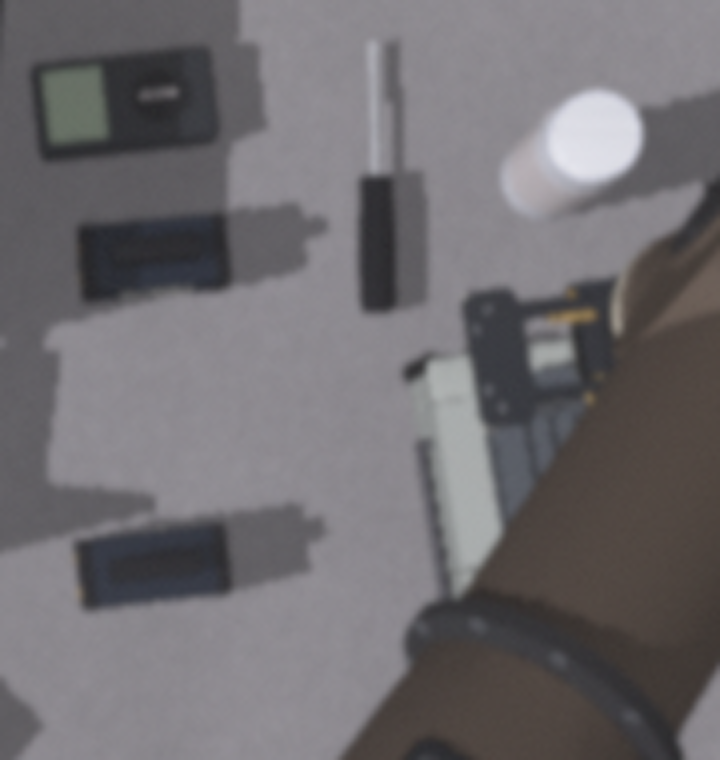

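```bash
python3 - <<'E'
import cv2
im=cv2.imread("pics/w13_raw.png")
cv2.imwrite("pics/w13c.png",cv2.resize(im[95:175,490:640],None,fx=5,fy=5,interpolation=2))
E
```

```text
(no output)
```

View pics/w13c.png

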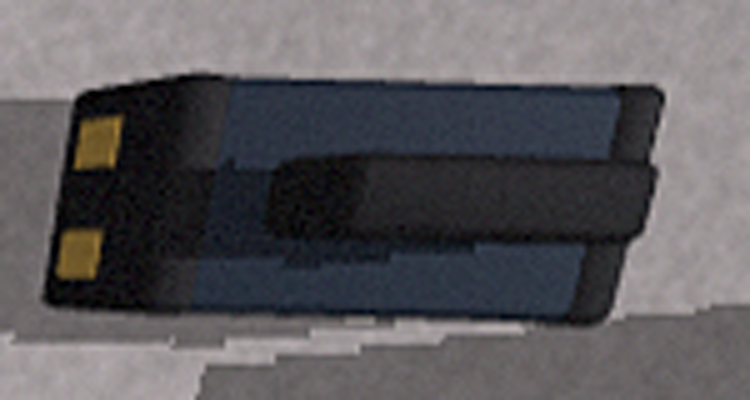

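```bash
python3 - <<'E'
from h import *
s=load("w13")
W=lambda u,v,z:px2w("wrist",490+u/5,95+v/5,z,s)
P=[W(*p,.045) for p in[(195,78),(663,90),(605,322),(152,308)]]
for p in P: print(p.round(4))
print("ctr",np.mean(P,0)); Q=[W(*p,.073) for p in[(362,162),(658,165),(638,238),(348,238)]]; print("rib",np.mean(Q,0))
d=(P[0]-P[1]+P[3]-P[2]);a=np.arctan2(d[1],d[0]);print("x axis",a)
d=(Q[0]-Q[1]+Q[3]-Q[2]);print(np.arctan2(d[1],d[0]))
ctr=(np.mean(P,0)+np.mean(Q,0))/2
plan([ctr[0],ctr[1],.30],a+np.pi/2,s)
E
```

```text
[ 0.4447 -0.1055  0.045 ]
[ 0.432  -0.0094  0.045 ]
[ 0.4782 -0.0032  0.045 ]
[ 0.4904 -0.0998  0.045 ]
ctr [ 0.46131936 -0.0544657   0.045     ]
rib [ 0.46191365 -0.05525435  0.073     ]
x axis -1.4417877228236025
-1.4196981896618845
pos [ 0.5829 -0.2987  0.4325] toolx [-0.988 -0.157  0.002] tooly [-0.157  0.988  0.001] toolz [-0.002  0.    -1.   ]
steps mm [ 81.3 259.7 132.9] twist -1.5422707472744097 q7
```

Emit:
move_arm:
  steps:
    - [20,50,0,0.18]
    - [40,100,0,0.36]
    - [60,150,0,0.54]
    - [75,200,0,0.72]
    - [81,250,0,0.9]
    - [81,259.5,20,1.08]
    - [81,259.5,50,1.26]
    - [81,259.5,80,1.44]
    - [81,259.5,110,1.593]
    - [81,259.5,133,1.593]
    - [81,259.5,133,1.593]
    - [81,259.5,133,1.593]
  grip: 44

```text
clock: 28.88
position: [0.4627, -0.0555, 0.3012]
ee_rot: [-2.066, -2.366, 0.0]
force: [0.4, -0.1, 0.6]
width: 0.479
```

```bash
python3 - <<'E'
from h import *
s=snap("wrist","w14"); print(s["clock"],s["force"]); plan([.4616,-.0548,.229],.136,s)
E
```

```text
28.875 [ 0.43319758 -0.07925385  0.55047912]
pos [ 0.4627 -0.0555  0.3012] toolx [-0.135  0.991  0.   ] tooly [ 0.991  0.135 -0.   ] toolz [-0.  0. -1.]
steps mm [ 0.8 -1.  72.2] twist -0.0007372454436980203 q7 0.6
```

View pics/w14.png

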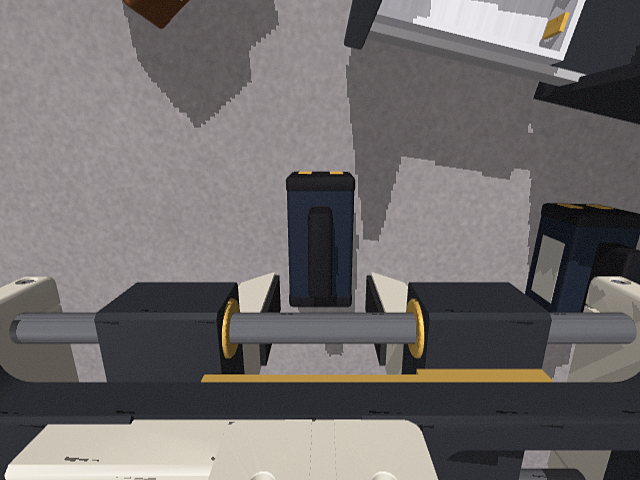

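```bash
python3 - <<'E'
from h import *
s=load("w14")
print(w2px("wrist",[.4616,-.0548,.073],s), "rib", px2w("wrist",320,253,.073,s))
for p in [(288,188),(354,188),(349,303),(291,303)]: print(px2w("wrist",*p,.045,s))
print("rib ends",px2w("wrist",320,209,.073,s),px2w("wrist",320,298,.073,s))
im=cv2.imread("pics/w14_raw.png"); cv2.imwrite("pics/w14c.png",cv2.resize(im[160:320,260:380],None,fx=5,fy=3.7,interpolation=2))
E
```

```text
[321.9118236  257.71898069] rib [ 0.45992825 -0.05173297  0.073     ]
[ 0.43241076 -0.01633064  0.045     ]
[ 0.47835703 -0.01016272  0.045     ]
[ 0.48862006 -0.09846801  0.045     ]
[ 0.44407243 -0.1044225   0.045     ]
rib ends [ 0.45609945 -0.02279869  0.073     ] [ 0.46415547 -0.08367817  0.073     ]
```

View pics/w14c.png

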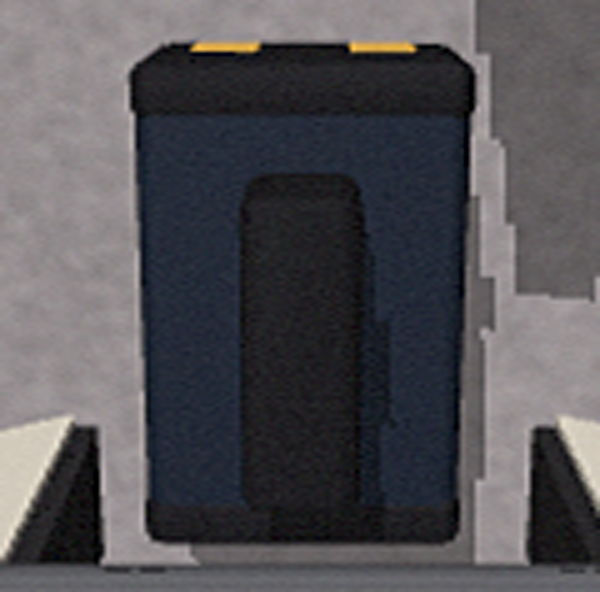

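Emit:
move_arm:
  steps:
    - [1,-1.8,20,0]
    - [1,-1.8,45,0]
    - [1,-1.8,65,0]
    - [1,-1.8,72,0]
    - [1,-1.8,72,0]
    - [1,-1.8,72,0]

```text
clock: 29.68
position: [0.4614, -0.0544, 0.2295]
ee_rot: [2.065, 2.367, 0.002]
force: [-0.1, -0.2, 0.4]
width: 0.481
```

Emit:
move_arm:
  steps:
    - [0,0,0,0]
    - [0,0,0,0]
    - [0,0,0,0]
    - [0,0,0,0]
    - [0,0,0,0]
    - [0,0,-5,0]
    - [0,0,-15,0]
    - [0,0,-35,0]
    - [0,0,-80,0]
    - [0,0,-130,0]
    - [0,0,-180,0]
    - [0,0,-220,0]
    - [0,0,-220,0]
    - [0,0,-220,0]
  grip: 5

```text
clock: 31.42
position: [0.4603, -0.0541, 0.4479]
ee_rot: [-2.064, -2.366, 0.001]
force: [-0.8, 0.7, -5.1]
width: 0.17
```

```bash
python3 - <<'E'
from h import *
s=arm.observe(); print(s["clock"],s["force"],s["width"]*91.8); plan([.5412,.2459,.45],1.491,s)
E
```

```text
31.425 [-0.83476452  0.67820277 -5.07371565] 15.610485219171242
pos [ 0.4603 -0.0541  0.4479] toolx [-0.136  0.991  0.001] tooly [ 0.991  0.136 -0.001] toolz [-0.001  0.001 -1.   ]
steps mm [286.2 120.9  -2. ] twist -1.3547102208939656 q7 0.35
```

Emit:
move_arm:
  steps:
    - [40,15,0,-0.15]
    - [80,32,0,-0.33]
    - [120,50,0,-0.5]
    - [160,68,0,-0.68]
    - [200,85,0,-0.85]
    - [240,102,0,-1.02]
    - [270,115,0,-1.2]
    - [286,121,0,-1.355]
    - [286,121,0,-1.355]
    - [286,121,0,-1.355]
    - [286,121,30,-1.355]
    - [286,121,80,-1.355]
    - [286,121,120,-1.355]
    - [286,121,135,-1.355]
    - [286,121,135,-1.355]
    - [286,121,135,-1.355]

```text
clock: 33.42
position: [0.5429, 0.2453, 0.3154]
ee_rot: [0.127, 3.137, 0.002]
force: [0.3, 0.6, -5.1]
width: 0.173
```

```bash
python3 - <<'E'
from h import *
s=snap("wrist","w15"); print(s["clock"],s["force"],s["width"]*91.8); plan([.5412,.2459,.2615],1.491,s)
E
```

```text
33.425 [ 0.25126178  0.56355361 -5.05041002] 15.846566393174133
pos [0.5429 0.2453 0.3154] toolx [-0.997  0.081 -0.002] tooly [0.081 0.997 0.001] toolz [ 0.002  0.001 -1.   ]
steps mm [ 1.9  0.3 53.9] twist -0.001049014677072746 q7 1.28
```

View pics/w15.png

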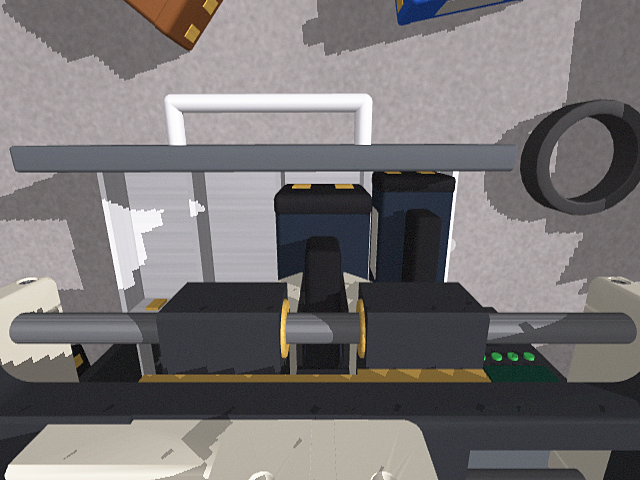

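Emit:
move_arm:
  steps:
    - [1.9,0.3,15,0]
    - [1.9,0.3,30,0]
    - [1.9,0.3,42,0]
    - [1.9,0.3,49,0]
    - [1.9,0.3,53,0]
    - [1.9,0.3,55,0]
    - [1.9,0.3,55.5,0]
    - [1.9,0.3,55.5,0]

```text
clock: 34.48
position: [0.542, 0.2452, 0.2607]
ee_rot: [0.127, 3.134, 0.002]
force: [0.2, -2.9, 13.8]
width: 0.171
```

Emit:
move_arm:
  steps:
    - [0,0,0,0]
    - [0,0,0,0]
    - [0,0,0,0]
    - [0,0,-15,0]
    - [0,0,-50,0]
    - [0,0,-100,0]
    - [-10,0,-150,0]
    - [-20,-30,-190,0.15]
    - [-40,-70,-190,0.33]
    - [-60,-110,-190,0.5]
    - [-80,-150,-190,0.68]
    - [-100,-190,-190,0.85]
    - [-120,-230,-190,1.02]
    - [-140,-270,-190,1.2]
    - [-150,-289,-160,1.38]
    - [-150,-289,-110,1.404]
    - [-150,-289,-60,1.404]
    - [-150,-289,-60,1.404]
    - [-150,-289,-60,1.404]
  grip: 44

```text
clock: 36.85
position: [0.6673, -0.0544, 0.3207]
ee_rot: [2.121, 2.314, 0.002]
force: [0.2, -0.1, -0.0]
width: 0.482
```

```bash
python3 - <<'E'
from h import *
s=snap("wrist","w16"); print(s["clock"],s["force"],s["width"]*91.8); plan([.668,-.055,.229],.087,s)
s=snap("top","t16",(180,120,380,310),4)
E
```

```text
36.85 [ 0.19270546 -0.05741557 -0.02764064] 44.260335363535575
pos [ 0.6673 -0.0544  0.3207] toolx [-0.087  0.996 -0.001] tooly [0.996 0.087 0.002] toolz [ 0.002 -0.    -1.   ]
steps mm [-0.6  0.4 91.7] twist 3.521643973947164e-05 q7 0.6
```

View pics/w16.png

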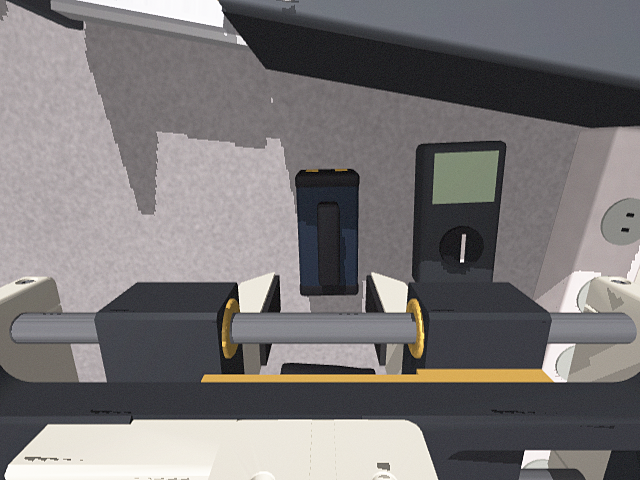

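View pics/t16.png

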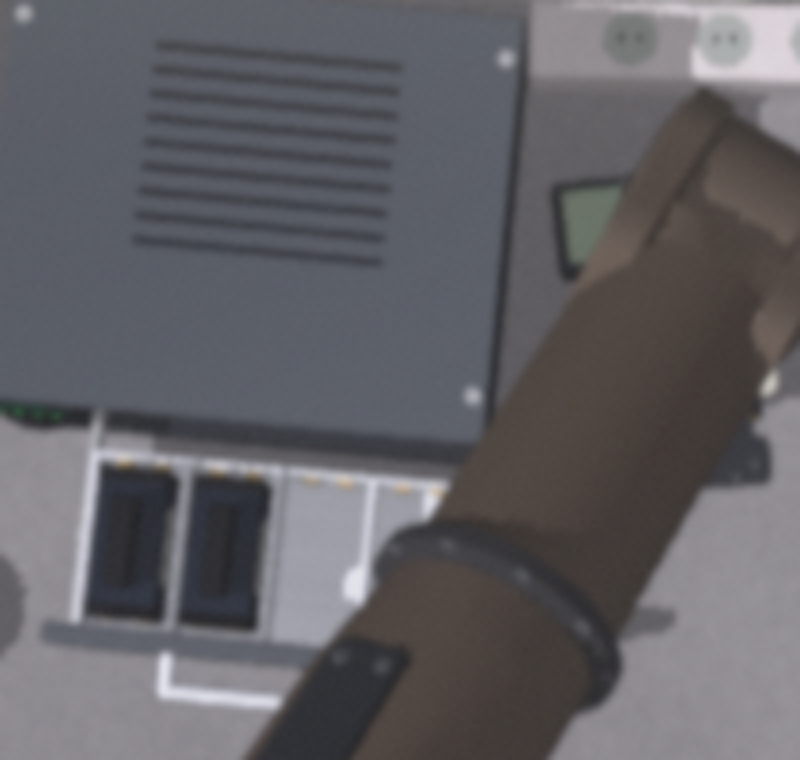

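```bash
python3 - <<'E'
import cv2
im=cv2.imread("pics/w16_raw.png"); cv2.imwrite("pics/w16c.png",cv2.resize(im[160:310,270:390],None,fx=5,fy=4,interpolation=2))
E
```

```text
(no output)
```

View pics/w16c.png

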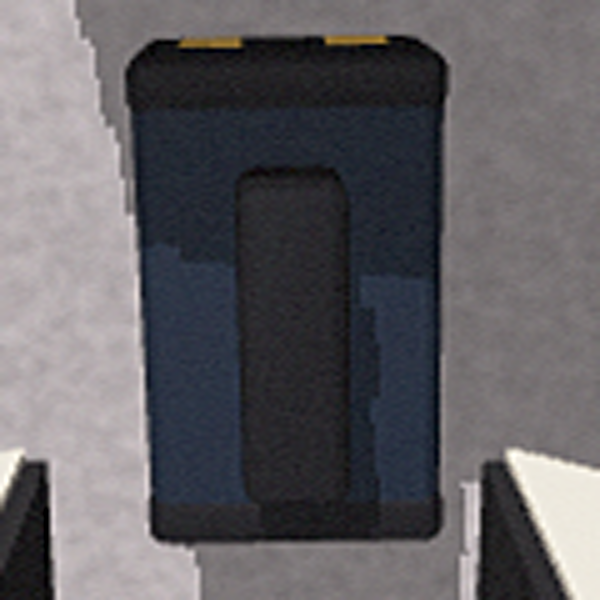

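```bash
python3 - <<'E'
from h import *
s=load("w16")
W=lambda u,v,z:px2w("wrist",270+u/5,160+v/4,z,s)
P=[W(*p,.045) for p in[(128,75),(447,75),(442,538),(152,540)]]
for p in P: print(p.round(4))
Q=[W(*p,.073) for p in[(237,188),(348,188),(345,498),(246,500)]]
print(np.mean(P,0),np.mean(Q,0))
for A in(P,Q):
    d=(A[2]-A[1]+A[3]-A[0]);a=np.arctan2(d[1],d[0]);print("ang",a,a+np.pi/2)
c=(np.mean(P,0)+np.mean(Q,0))/2
plan([c[0],c[1],.229],a+np.pi/2,s)
E
```

```text
[ 0.6432 -0.0093  0.045 ]
[ 0.6912 -0.0052  0.045 ]
[ 0.7014 -0.1001  0.045 ]
[ 0.6533 -0.1046  0.045 ]
[ 0.67228567 -0.05479035  0.045     ] [ 0.67169095 -0.05231364  0.073     ]
ang -1.4648456537441463 0.10595067305075023
ang -1.4729285891094066 0.09786773768548995
pos [ 0.6673 -0.0544  0.3207] toolx [-0.087  0.996 -0.001] tooly [0.996 0.087 0.002] toolz [ 0.002 -0.    -1.   ]
steps mm [ 0.5  4.5 91.7] twist -0.010832521245750293 q7
```

Emit:
move_arm:
  steps:
    - [0.5,4.6,25,-0.015]
    - [0.5,4.6,60,-0.015]
    - [0.5,4.6,85,-0.015]
    - [0.5,4.6,92,-0.015]
    - [0.5,4.6,92,-0.015]
    - [0.5,4.6,92,-0.015]

```text
clock: 37.7
position: [0.6719, -0.0535, 0.2279]
ee_rot: [2.104, 2.33, 0.002]
force: [0.3, -0.1, 0.1]
width: 0.476
```

Emit:
move_arm:
  steps:
    - [0,0,0,0]
    - [0,0,0,0]
    - [0,0,0,0]
    - [0,0,0,0]
    - [0,0,0,0]
    - [0,0,-5,0]
    - [0,0,-15,0]
    - [0,0,-35,0]
    - [0,0,-80,0]
    - [0,0,-130,0]
    - [0,0,-180,0]
    - [0,0,-220,0]
    - [0,0,-220,0]
    - [0,0,-220,0]
  grip: 5

```text
clock: 39.45
position: [0.6708, -0.0531, 0.446]
ee_rot: [-2.105, -2.331, -0.0]
force: [0.5, 0.2, -3.5]
width: 0.172
```

```bash
python3 - <<'E'
from h import *
s=arm.observe(); print(s["clock"],s["force"],s["width"]*91.8); plan([.5362,.1841,.45],1.491,s)
E
```

```text
39.45 [ 0.47544424  0.21595298 -3.50974761] 15.783881799495397
pos [ 0.6708 -0.0531  0.446 ] toolx [-0.102  0.995  0.001] tooly [ 0.995  0.102 -0.   ] toolz [-0.     0.001 -1.   ]
steps mm [ 249.7 -109.8   -3.8] twist -1.3891942357198799 q7 0.53
```

Emit:
move_arm:
  steps:
    - [35,-15,0,-0.15]
    - [70,-30,0,-0.33]
    - [105,-46,0,-0.5]
    - [140,-62,0,-0.68]
    - [175,-77,0,-0.85]
    - [210,-92,0,-1.02]
    - [240,-105,0,-1.2]
    - [250,-110,0,-1.389]
    - [250,-110,0,-1.389]
    - [250,-110,0,-1.389]
    - [250,-110,30,-1.389]
    - [250,-110,80,-1.389]
    - [250,-110,120,-1.389]
    - [250,-110,135,-1.389]
    - [250,-110,135,-1.389]
    - [250,-110,135,-1.389]

```text
clock: 41.45
position: [0.5372, 0.1842, 0.3128]
ee_rot: [0.127, 3.137, 0.002]
force: [0.4, 0.1, -2.8]
width: 0.172
```

```bash
python3 - <<'E'
from h import *
s=snap("wrist","w17"); print(s["clock"],s["force"],s["width"]*91.8); plan([.5362,.1841,.2615],1.491,s)
E
```

```text
41.45 [ 0.4246278   0.0705702  -2.83511388] 15.810601666415236
pos [0.5372 0.1842 0.3128] toolx [-0.997  0.081 -0.002] tooly [0.081 0.997 0.001] toolz [ 0.002  0.001 -1.   ]
steps mm [ 1.2 -0.2 51.3] twist -0.00114555059970467 q7 1.38
```

View pics/w17.png

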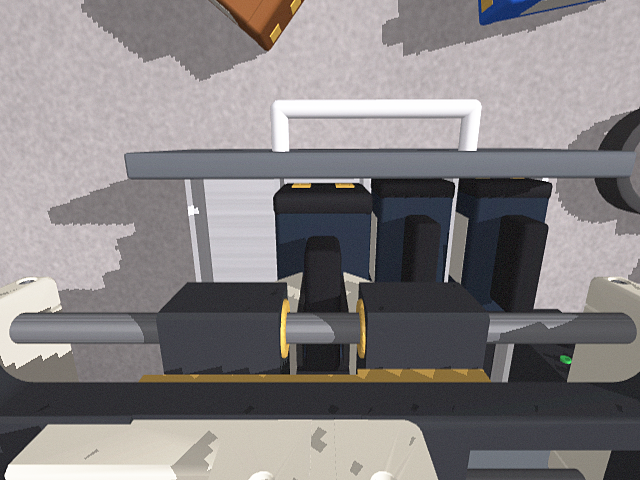

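Emit:
move_arm:
  steps:
    - [1.2,-0.5,15,0]
    - [1.2,-0.5,28,0]
    - [1.2,-0.5,40,0]
    - [1.2,-0.5,47,0]
    - [1.2,-0.5,51,0]
    - [1.2,-0.5,52,0]
    - [1.2,-0.5,53,0]
    - [1.2,-0.5,53,0]

```text
clock: 42.5
position: [0.5353, 0.1839, 0.2585]
ee_rot: [0.125, 3.139, 0.0]
force: [-0.2, 0.7, -3.2]
width: 0.174
```

Emit:
move_arm:
  steps:
    - [0,0,1,0]
    - [0,0,2,0]
    - [0,0,2,0]

```text
clock: 42.88
position: [0.5364, 0.1838, 0.258]
ee_rot: [0.126, 3.136, 0.002]
force: [-0.3, -1.7, 11.1]
width: 0.171
```

Contact. Release, rise and look from above.

Emit:
move_arm:
  steps:
    - [0,0,0,0]
    - [0,0,0,0]
    - [0,0,0,0]
    - [0,0,-15,0]
    - [0,0,-50,0]
    - [0,0,-100,0]
    - [-30,20,-150,0]
    - [-70,35,-190,0]
    - [-70,35,-190,0]
    - [-70,35,-190,0]
  grip: 44

```text
clock: 44.12
position: [0.6071, 0.2127, 0.4459]
ee_rot: [-0.126, -3.138, 0.001]
force: [0.4, -1.1, -0.9]
width: 0.478
```

```bash
python3 - <<'E'
from h import *
s=snap("wrist","w18"); print(s["clock"],s["force"],s["width"]*91.8); plan([.44,.22,.45],1.491,s)
im=cv2.imread("pics/w18_raw.png")
cv2.imwrite("pics/w18c.png",cv2.resize(im[30:260,155:490],None,fx=2.3,fy=2.3,interpolation=2))
E
```

```text
44.125 [ 0.36897843 -1.13738916 -0.91217336] 43.909104737952454
pos [0.6071 0.2127 0.4459] toolx [-0.997  0.08   0.001] tooly [ 0.08   0.997 -0.001] toolz [-0.001 -0.001 -1.   ]
steps mm [167.2  -6.2  -3.9] twist -0.0006535606235820168 q7 1.33
```

View pics/w18c.png

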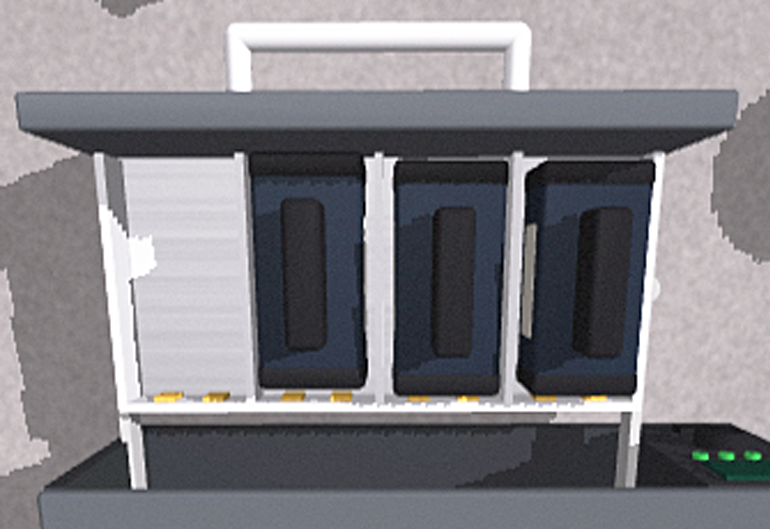

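```bash
python3 - <<'E'
from h import *
s=load("w18")
W=lambda u,v,z:px2w("wrist",155+u/2.3,30+v/2.3,z,s)
l,r=W(232,37,.088),W(527,38,.088); print(l,r,(l+r)/2)
l,r=W(18,130,.112),W(738,130,.112); print(l,r,(l+r)/2)
print([W(*p,.077) for p in[(307,153),(307,388),(450,162),(450,395)]])
E
```

```text
[0.4447382  0.16510162 0.088     ] [0.45456973 0.2802313  0.088     ] [0.44965397 0.22266646 0.088     ]
[0.4753363  0.08464809 0.112     ] [0.49747949 0.35367198 0.112     ] [0.48640789 0.21916004 0.112     ]
[array([0.48765258, 0.18882364, 0.077     ]), array([0.58636287, 0.17793034, 0.077     ]), array([0.49608924, 0.24845074, 0.077     ]), array([0.59490336, 0.24260334, 0.077     ])]
```

Emit:
move_arm:
  steps:
    - [60,0,0,0]
    - [120,-1,0,0]
    - [180,-3,0,0]
    - [202,-3,0,0]
    - [202,-3,0,0]
    - [202,-3,50,0]
    - [202,-3,100,0]
    - [202,-3,150,0]
    - [202,-3,187,0]
    - [202,-3,187,0]
    - [202,-3,187,0]
  grip: 0

```text
clock: 45.55
position: [0.407, 0.226, 0.26]
ee_rot: [0.127, 3.138, -0.0]
force: [0.6, 0.0, 0.2]
width: 0.004
```

```bash
python3 - <<'E'
from h import *
s=snap("scene","s19",(300,120,500,270),4); print(s["clock"],s["force"],s["width"]*91.8); plan([.4051,.2257,.259],1.491,s)
E
```

```text
45.55 [0.56273423 0.01239179 0.19969179] 0.35306948648583936
pos [0.407 0.226 0.26 ] toolx [-0.997  0.081 -0.001] tooly [0.081 0.997 0.   ] toolz [ 0.001 -0.    -1.   ]
steps mm [ 1.9 -0.5  1. ] twist -0.0011059538762094867 q7 1.21
```

View pics/s19.png

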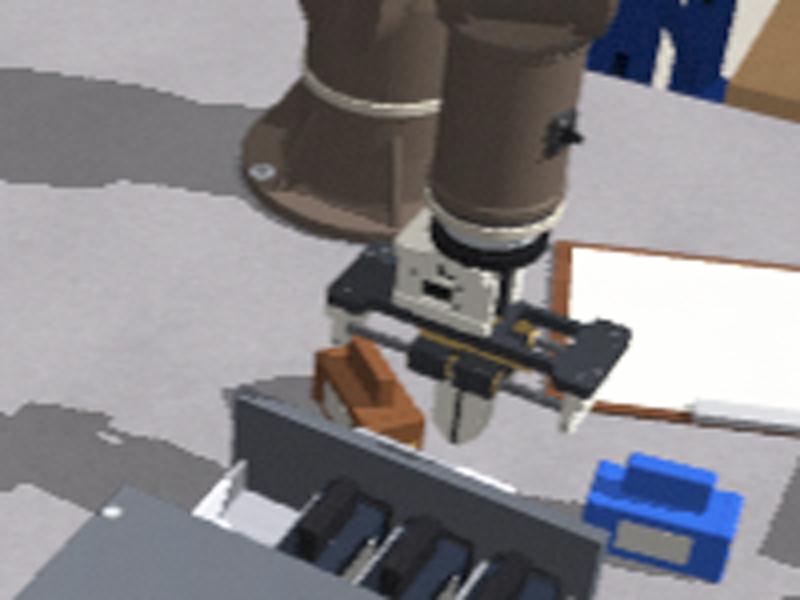

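Emit:
move_arm:
  steps:
    - [-12,-0.5,0,0]
    - [-22,-0.5,0,0]
    - [-30,-0.5,0,0]
    - [-38,-0.5,0,0]
    - [-47,-0.5,0,0]
    - [-57,-0.5,0,0]
    - [-68,-0.5,0,0]
    - [-79,-0.5,0,0]
    - [-90,-0.5,0,0]
    - [-101,-0.5,0,0]
    - [-112,-0.5,0,0]
    - [-122,-0.5,0,0]
    - [-132,-0.5,0,0]
    - [-141,-0.5,0,0]
    - [-149,-0.5,0,0]
    - [-155,-0.5,0,0]
    - [-160,-0.5,0,0]
    - [-160,-0.5,0,0]

```text
clock: 47.85
position: [0.566, 0.2128, 0.2593]
ee_rot: [0.126, 3.138, -0.0]
force: [-0.8, 0.3, 0.4]
width: 0.004
```

```bash
python3 - <<'E'
from h import *
s=snap("scene","s20",(280,120,480,270),4); print(s["clock"],s["force"],s["width"]*91.8); plan([.4051,.2257,.259],1.491,s)
s=snap("wrist","w20")
E
```

```text
47.85 [-0.80505079  0.33124022  0.38888908] 0.39094565992888236
pos [0.566  0.2128 0.2593] toolx [-0.997  0.08  -0.001] tooly [ 0.08   0.997 -0.   ] toolz [ 0.001 -0.    -1.   ]
steps mm [161.4  -0.    0.2] twist -0.0004938572271653285 q7 1.39
```

View pics/s20.png

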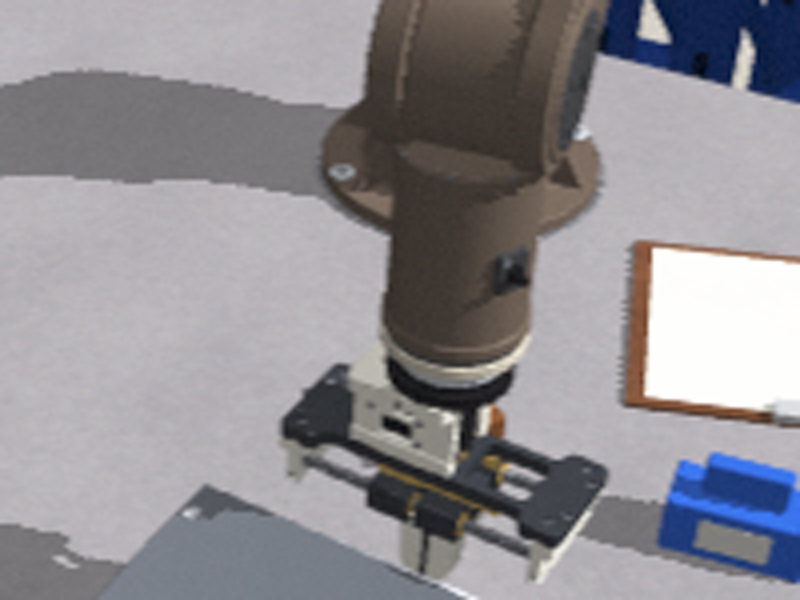

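View pics/w20.png

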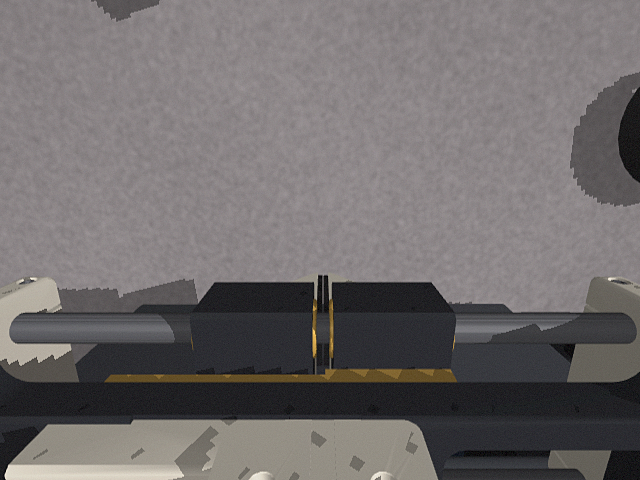

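```bash
python3 - <<'E'
from h import *
s=load("w18")
W=lambda u,v,z:px2w("wrist",155+u/2.3,30+v/2.3,z,s)
e=np.array([.9968,-.0799,0]); c=np.array([.5387,.215,0])
for u,v in [(60,490),(390,490),(740,490)]:
    p=W(u,v,.135); print(p,(p-c)@e)
p=np.array([.566,.2128,0]);print("tcp",(p-c)@e)
E
```

```text
[0.60970281 0.08321051 0.135     ] 0.08130558130008876
[0.6203468  0.21277168 0.135     ] 0.08156357216841083
[0.63163231 0.35014158 0.135     ] 0.08183711230840136
tcp 0.027388419999999993
```

Emit:
move_arm:
  steps:
    - [-3,0,0,0]
    - [-6,0,0,0]
    - [-8,0,0,0]
    - [-10,0,0,0]
    - [-12,0,0,0]
    - [-14,0,0,0]
    - [-16,0,0,0]
    - [-16,0,0,0]

```text
clock: 48.95
position: [0.582, 0.2117, 0.2593]
ee_rot: [0.126, 3.138, 0.0]
force: [-1.2, -0.3, 0.0]
width: 0.004
```

Emit:
move_arm:
  steps:
    - [-2,0,0,0]
    - [-4,0,0,0]
    - [-6,0,0,0]
    - [-6,0,0,0]

```text
clock: 49.45
position: [0.5843, 0.2117, 0.2588]
ee_rot: [-0.124, -3.13, -0.0]
force: [-20.0, -0.5, 15.1]
width: 0.005
```

Emit:
move_arm:
  steps:
    - [5,0,0,0]
    - [20,0,0,0]
    - [50,0,-20,0]
    - [80,0,-80,0]
    - [80,0,-130,0]
    - [40,0,-180,0]
    - [10,0,-190,0]
    - [10,0,-190,0]
    - [10,0,-190,0]

```text
clock: 50.58
position: [0.5768, 0.2121, 0.4484]
ee_rot: [-0.126, -3.138, 0.001]
force: [-0.5, 0.4, 0.1]
width: 0.002
```

```bash
python3 - <<'E'
from h import *
s=snap("wrist","w21"); print(s["clock"],s["force"],s["width"]*91.8); plan([.4051,.2257,.259],1.491,s)
s=snap("scene","s21",(270,150,470,300),4)
E
```

```text
50.575 [-0.45300972  0.40835651  0.06122459] 0.22014594571529672
pos [0.5768 0.2121 0.4484] toolx [-0.997  0.08   0.001] tooly [ 0.08   0.997 -0.   ] toolz [-0.001 -0.    -1.   ]
steps mm [ 1.720e+02 -1.000e-01  1.896e+02] twist -0.00030880359649199107 q7 1.3
```

View pics/w21.png

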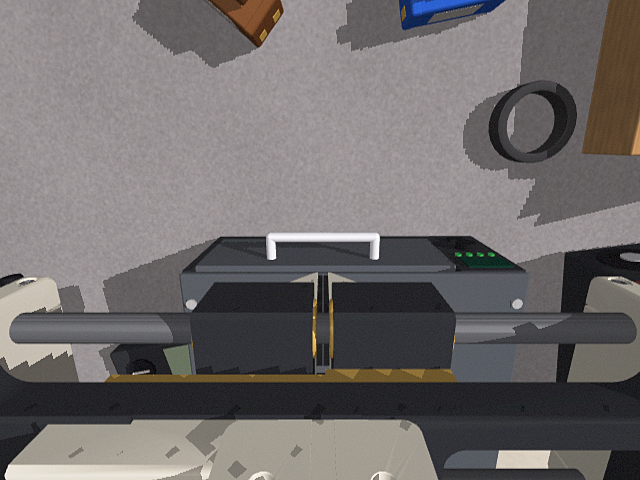

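View pics/s21.png

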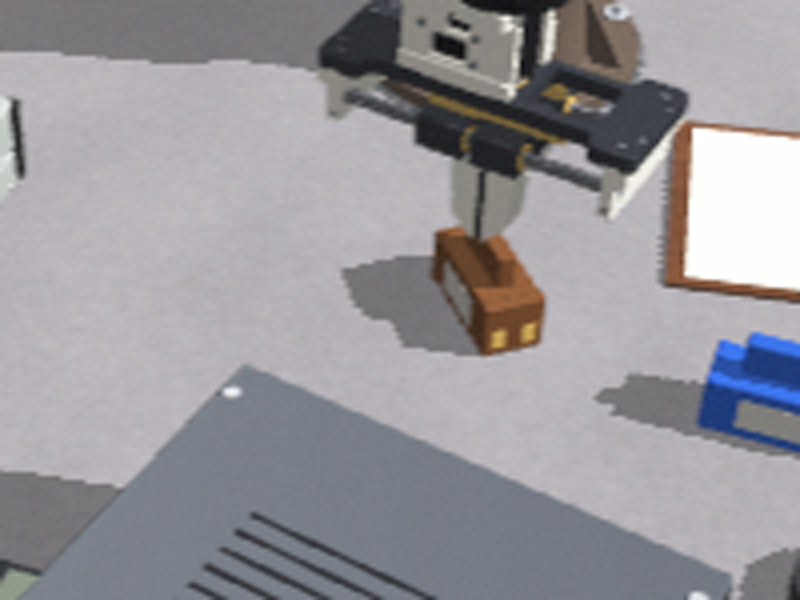

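```bash
python3 - <<'E'
import cv2
im=cv2.imread("pics/w21_raw.png"); cv2.imwrite("pics/w21c.png",cv2.resize(im[225:290,180:380],None,fx=4,fy=8,interpolation=2))
E
```

```text
(no output)
```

View pics/w21c.png

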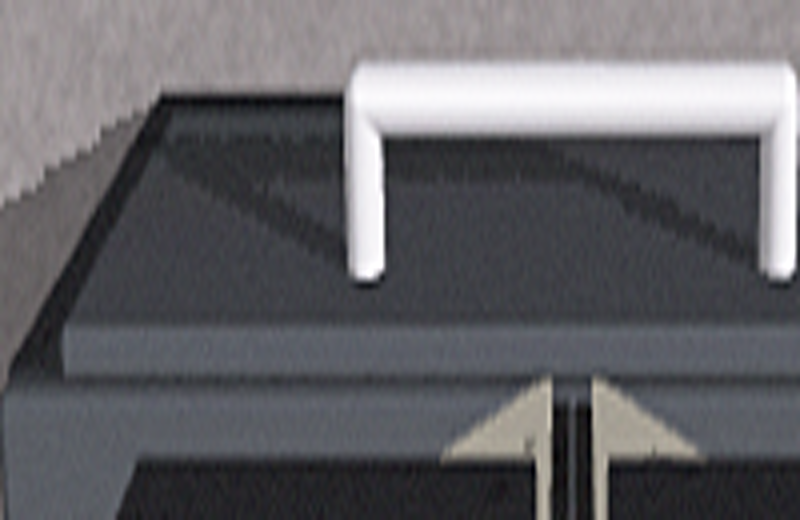

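```bash
python3 - <<'E'
from h import *
s=load("w21"); e=np.array([.9968,-.0799,0]); c=np.array([.5387,.215,0])
W=lambda u,v,z:px2w("wrist",180+u/4,225+v/8,z,s)
for n,u,v,z in [("handle",570,98,.088),("panel front top",570,324,.112),("panel rear top",570,374,.112),("case front top",300,380,.135),("case bottom/panel bottom",250,96,.012)]:
    p=W(u,v,z); print(n,p.round(4),((p-c)@e).round(4))
E
```

```text
handle [0.5982 0.2096 0.088 ] 0.0598
panel front top [0.6209 0.2078 0.112 ] 0.0825
panel rear top [0.6276 0.2072 0.112 ] 0.0892
case front top [0.6141 0.1449 0.135 ] 0.0807
case bottom/panel bottom [0.6109 0.1051 0.012 ] 0.0807
```

```bash
python3 - <<'E'
from h import *
s=snap("top","t22"); s=snap("scene","s22",(160,140,360,290),4); print(s["clock"])
im=cv2.imread("pics/w13_raw.png"); cv2.imwrite("pics/w13u.png",cv2.resize(im[0:250,240:400],None,fx=3.4,fy=2.4,interpolation=2))
d=load("w13"); 
# expected cover free-end corners at theta=0 and theta=.05
c=np.array([.5265,-.3083]);y=.160;R2=np.array([[np.cos(y),-np.sin(y)],[np.sin(y),np.cos(y)]])
for th in(0,.1):
  for yy in(-.036,.036):
    ux=.064-.126*np.cos(th)+.036*np.sin(th);z=.082+.126*np.sin(th)+.036*np.cos(th)
    print(th,w2px("wrist",np.r_[c+R2@[ux,yy],z],d))
print("latch",w2px("wrist",np.r_[c+R2@[-.107,0],.0965],d))
E
```

```text
50.725
0 [277.12402444  85.56672803]
0 [366.15015292  85.18786017]
0.1 [275.28665272  88.85083706]
0.1 [367.993119    88.45633043]
latch [321.41421723  30.9958149 ]
```

View pics/t22.png

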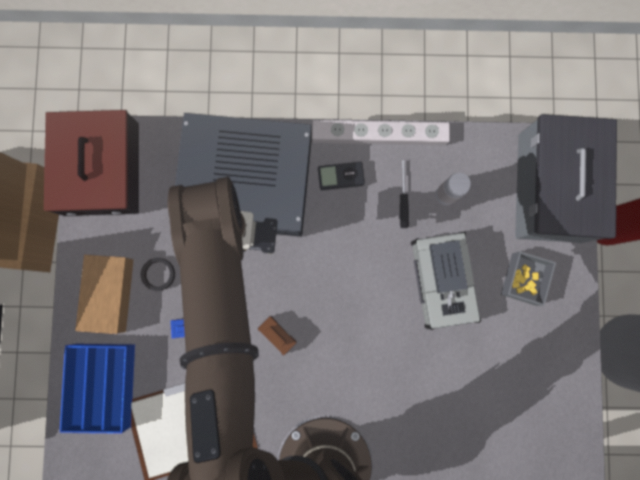

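View pics/s22.png

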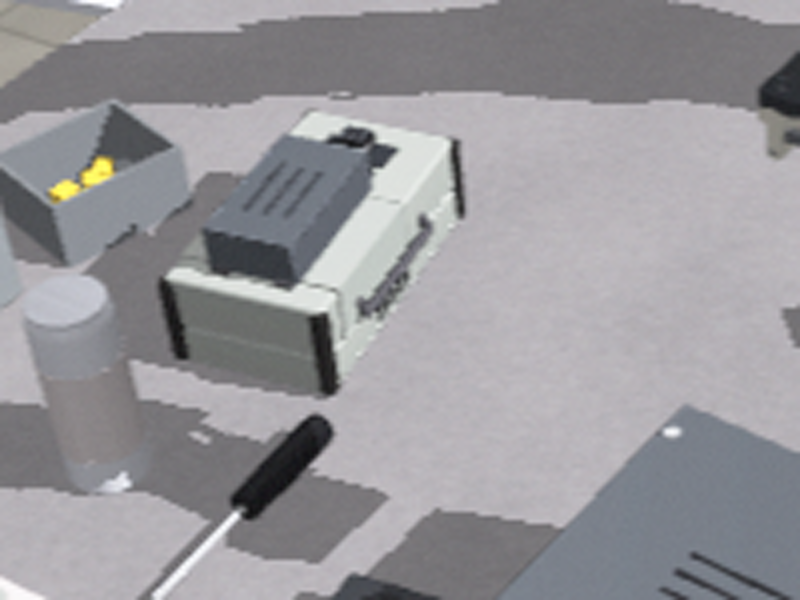

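View pics/w13u.png

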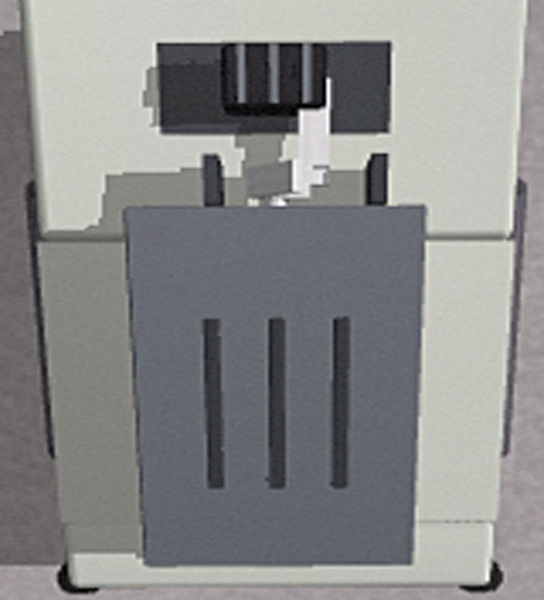

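```bash
python3 -c "
from cell import arm
print(arm.sign_off())"
```

```text
the job is handed in; nothing more can be done
None
```

The battery is changed and the job is handed in, at about 51 s of the 210 s allowed. `sign_off` gives no verdict.

**What I did**
- **Cover opened:** I pinched the latch and slid it 13 mm across. The cover flew open, and I let the latch spring back.
- **Packs swapped:** The unit's spent pack went into bay 4 and the charged pack from bay 2 went into the well. I swung the cover shut and pressed it down with about 19 N.
- **Bench packs:** The two spent packs on the bench went into bays 3 and 2; bay 1 stays empty.
- **Drawer closed:** I pushed the handle slowly to a hard stop, where the force read about 20 N.

**Last checks**
- **Charged pack:** It sat level and centred in the well before I shut the cover.
- **Cover and latch:** The cover's corners sit within about 1.5 px of where a shut cover should appear, and the latch within about 1 px of its caught position.
- **Spent packs:** All three lay flat in their bays before I pushed the drawer. The one in bay 2 sits about 4 mm towards the front, within the 9 mm limit. I could not see the packs once the drawer was closed.
- **Drawer:** The handle is about 21 mm in front of the charger's case, which fits the drawer being home to within 1–2 mm.
- **Bystanders:** None of those I could see in the last top view, and neither look-alike, appeared to have moved. The blue look-alike was partly hidden by the arm there; I did not measure them.

**One thing that differed:** the drawer had shifted about 5 mm inwards while I was loading it. It had no effect on the result.

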